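# Close the seam of a bonded tablet display and set it to cure

### The job

Take the seam stylus from its holder and run its tip lightly and slowly (about 2 to 5 cm a second) along the floor of the display's open L-shaped seam in one pass, from its closed end on the long side, round the corner, to its closed end on the short side, then hang the stylus back in its holder. Next set every steel bar weight that is on the bench gently down on the glass, flat, side by side, each centred on and parallel to the glass's short direction and wholly on the glass. Finally press the cure timer's plunger fully down to its stop and let it go, leaving the other things on the bench where they are.

Things in the scene. Friction and masses are not known exactly. Their poses are not given: they have to be found in the camera images.
- panel: tablet display in its fixed aluminium bed, 180 (x) x 260 (y) x 13 mm high; origin at the centre of the underside, z up. An open L-shaped seam, 10 mm wide, 4 mm deep (floor at z 9), runs between rim and glass: along the long side at x -60 from its closed end at y -115 to the corner at y 105, then along the short side at y 105 to its closed end at x 80
- glass: the dark glass plate of the display, part of panel, same origin and axes: from panel x -55 to 80 and y -115 to 100 mm, top face at z 13, flush with the rim
- seam0 (a point): point on the seam's floor, mid-width: start of the seam (panel x -60, y -105 mm)
- seam1 (a point): point on the seam's floor, mid-width: quarter of the long side (panel x -60, y -52.5 mm)
- seam2 (a point): point on the seam's floor, mid-width: middle of the long side (panel x -60, y 0 mm)
- seam3 (a point): point on the seam's floor, mid-width: three quarters of the long side (panel x -60, y 52.5 mm)
- seam4 (a point): point on the seam's floor, mid-width: corner (panel x -60, y 105 mm)
- seam5 (a point): point on the seam's floor, mid-width: middle of the short side (panel x 5, y 105 mm)
- seam6 (a point): point on the seam's floor, mid-width: end of the seam (panel x 70, y 105 mm)
- holder: grey table-like stylus holder, fixed, 90 x 90 mm, top at z 100, origin at the centre of its underside; a 23 mm hole through the middle of its 12 mm top, open below
- stylus: seam stylus hanging upright by its collar; origin: centre of the collar's underside, z up. Collar 44 mm across, 6 thick; above it a square black grip 18 x 18 mm (sides along x, y) from z 6 to 61; below it a 12 mm shank to z -60 and a thin brass tip to z -85, sprung: it gives way upward by at most 8 mm at 0.4 N per mm. 0.13 kg
- stylus_tip (a point): the very end of the brass tip, a ball of 6 mm diameter
- plunger (a joint): travel of the timer's plunger in m: 0 up, 0.014 down at its stop; springs back by itself, 2 N to start and 8 N at the stop
- plunger_top (a point): centre of the top of the round black plunger head (42 mm across) on the white cure timer (fixed box, 100 x 90 x 55 mm high), 95 mm above the bench when up, 81 at the stop
- weight1: plain steel bar weight, 0.35 kg: base 90 (its x) x 32 (its y) x 14 mm with a rib 50 (x) x 14 (y) mm along the middle of its top, rib top at 44 mm; origin at the centre of the underside, z up; may be absent. Grip the rib from above across its 14 mm
- weight2: plain steel bar weight, 0.35 kg: base 90 (its x) x 32 (its y) x 14 mm with a rib 50 (x) x 14 (y) mm along the middle of its top, rib top at 44 mm; origin at the centre of the underside, z up; may be absent. Grip the rib from above across its 14 mm
- weight3: plain steel bar weight, 0.35 kg: base 90 (its x) x 32 (its y) x 14 mm with a rib 50 (x) x 14 (y) mm along the middle of its top, rib top at 44 mm; origin at the centre of the underside, z up; may be absent. Grip the rib from above across its 14 mm
- weight4: plain steel bar weight, 0.35 kg: base 90 (its x) x 32 (its y) x 14 mm with a rib 50 (x) x 14 (y) mm along the middle of its top, rib top at 44 mm; origin at the centre of the underside, z up; may be absent. Grip the rib from above across its 14 mm
- tape: roll of yellow tape, 90 mm across, lying flat (bystander)
- solvent: white bottle, 56 mm across, 120 tall (bystander)
- jar: amber jar, 60 mm across, 60 tall (bystander)
- spool: small white spool, 48 mm across, 30 tall (bystander)
- driver: screwdriver lying on the bench (bystander)
- cup: steel cup, 80 mm across, 70 tall (bystander)
Not all that is in view belongs to the job. Leave any turquoise look-alike of the stylus alone.

How it is judged:
By the outcome, as a careful person would: the job done as asked, in the order asked, and still so for the second after the job is handed in, with the robot touching nothing.
Of weight1, weight2, weight3, weight4 only 2 to 4 are there at a start; the rules pass over those that are not, and their reading is None.
At some moment in a run one of weight1, weight2, weight3, weight4 may be knocked a few centimetres aside while the robot is not near it.
It also fails if it takes over 210 s, if anything falls off the work surface, if the arm or the gripper's body presses on something with over 40 N, if the wrist force passes 120 N, or if a joint passes its speed limit or range.

### The arm

A 7-joint arm with a two-finger parallel gripper is mounted at the origin on the work surface. World frame = base frame: x ahead of the robot, y to its left, z up, the work surface at z = 0. Lengths are in m, angles in rad, forces in N, time in s.
With the tool pointing down it reaches from about 0.35 to 0.9 m from the base axis. Payload 19.9 kg.
Tool frame: the origin (TCP) lies at the centre of the arm's flange, where the gripper is bolted on; the fingertips stand 199 mm ahead of it and the grasp point (between the pads) lies 180 mm ahead of it (tip_reach is the distance from the TCP to the fingertips, in m); z points along the fingers, y is the direction in which the jaws open and shut (so a half turn about z gives the same grasp; the last joint's range is limited). The gripper opens to 94 mm and grips with 3 to 60 N. Pads are 16 mm wide; open, the fingers measure 119 mm over their backs; the gripper's body (75 mm by 177 mm) begins 78 mm behind the grasp point.
Start: joints at [-1.258, 0.417, -0.01, 1.614, 0.005, 1.111, -0.053], TCP at [0.217, 0.586, 0.405] pointing down, gripper open.
Joint ranges: [-2.81, 2.81], [-0.39, 2.02], [-1.27, 1.25], [0.06, 2.57], [-1.19, 4.33], [0.19, 2], [-2.82, 2.82]. Speed limits (rad/s): [1.89, 1.89, 2.39, 2.39, 3.01, 3.01, 3.01].

### API

Orientations are given as a unit quaternion [w, x, y, z].
In Python, from rig import observe, grab_frame, hand_in, tip_reach gives the robot as it stands.
- The arm moves only by the tool play_rows, never from a script. Its argument "series" is a list of rows, each an object of numbers: "grip": the opening, from 0 (shut) to 1 (fully open); "tx", "ty", "tz": the shift along the tool's x, y, z scaled (see below); "spin": the turn about the tool's z scaled (see below). In form: [{"grip": .., "tx": .., "ty": .., "tz": .., "spin": ..}, ...]. A call has 1 to 8 rows; each row is the pose to reach, as a shift and turn from the pose commanded when the call began, along the tool's axes at that moment; what a row does not reach only later rows make up. The controller multiplies each number of a shift by 100 mm and each number of a turn by 45 degrees. A row lasts 1/10 s, in which the tool goes at most 50 mm and 8.59 degrees, less where a joint would pass 70% of its speed; a pose out of reach is approached as far as the arm can. A call with a number of a shift or a turn outside -1 to 1 is refused whole. A call with a gripper value outside its range is refused whole. The fingers move at their own pace and stop on an object; "newtons" is the grip in N (left out, the last holds). Time passes only in rows, so rows that repeat a pose let the fingers close. It gives the time, the measured TCP pose, the force and the opening at its end, in the units of the state.
- observe(): the state, without advancing time (a new reading comes with each control period).
- grab_frame(name): name is "side" or "top" or "wrist"; returns a dict with "image" (384x512x3 uint8, red, green, blue), "K" (3x3 intrinsics, pixels), "D" ([k1, k2, p1, p2, k3] as OpenCV has them; the pictures are not rectified), "position" and "attitude" of the camera in the world; the wrist camera has in their place "T_tool_cam" (4x4, takes a point from camera to tool coordinates, whose origin is the TCP and whose axes are the flange's). Camera axes: x right, y up, looking along -z (the intrinsics and any distortion apply to the point x, -y, -z); pixel columns grow to the right and rows downward; lengths in m; the calibration is good to about 2 mm. A picture is of the moment at which its call begins: read the wrist's pose just before it. There is no depth.
- hand_in(): hands the job in, once; it reports no verdict.
The state is a dict: "time_s": time; "joint_pos": joint angles; "qd": joint speeds; "effort": joint torques, N m; "eef_pos": TCP position; "tool_rot": TCP orientation; "force": force on the tool from outside, world axes, zero at the start; "moment": the same for the moment, N m; "finger_gap": finger opening in m.
Only numpy, scipy, OpenCV 4.12 (cv2) and the standard library are available. Lean on these libraries where they do the work, as an engineer would, in place of code of your own. Each camera call takes 0.05 s, during which the arm holds its last target. There are 200 camera calls.

## Working session

There is one attempt and no reset: what is moved stays moved. The work goes in short steps, Python scripts to look and compute and a tool call to move; the robot and the scene stay as the last step left them, time stands still between calls to the robot, and variables do not carry over. Pictures are saved under pics/ and viewed, about 12 in all and at most 16, crops included, and the job is handed in when it is done.

Besides the shell and the picture viewer there is one more tool, called after "Call:" as name([rows], argument=value, ...), one row to a line, values as JSON. play_rows: Moves the arm, as the interface text tells. Shifts and turns lie within -1 to 1; 1 stands for 100 mm of shift or 45 degrees of turn. Its arguments: {"type":"object","properties":{"series":{"type":"array"},"newtons":{"type":"number"}},"required":["series"]}

```bash
mkdir -p pics; ls; cat > h.py <<'E'
import numpy as np, cv2
from rig import observe, grab_frame, hand_in, tip_reach
from scipy.spatial.transform import Rotation as R
def rot(q): q=np.array(q); return R.from_quat(np.r_[q[1:],q[0]]).as_matrix()
def snap(name, fn=None):
    s=observe(); f=grab_frame(name); im=f['image']
    if name=='wrist':
        T=np.eye(4); T[:3,:3]=rot(s['tool_rot']); T[:3,3]=s['eef_pos']
        C=T@np.array(f['T_tool_cam'])
        f['Rm'],f['p']=C[:3,:3],C[:3,3]
    else:
        a=np.array(f['attitude']); f['Rm']=a if a.shape==(3,3) else rot(a); f['p']=np.array(f['position'])
    f['bgr']=cv2.cvtColor(im,cv2.COLOR_RGB2BGR)
    if fn: cv2.imwrite('pics/'+fn+'.png',f['bgr']); 
    return f
def rays(f,px):
    u=cv2.undistortPoints(np.array(px,float).reshape(-1,1,2),np.array(f['K']),np.array(f['D'])).reshape(-1,2)
    d=np.c_[u[:,0],-u[:,1],-np.ones(len(u))]
    return d@f['Rm'].T
def onz(f,px,z):
    d=rays(f,px); return f['p']+d*((z-f['p'][2])/d[:,2])[:,None]
def proj(f,P):
    c=(np.array(P,float).reshape(-1,3)-f['p'])@f['Rm']
    c=c*[1,-1,-1]
    return cv2.projectPoints(c,np.zeros(3),np.zeros(3),np.array(f['K']),np.array(f['D']))[0].reshape(-1,2)
E
python3 - <<'E'
from h import *
import pickle
for n in('top','side','wrist'):
    f=snap(n,n+'0'); print(n,f['p'],f['Rm'].round(3).tolist(),np.array(f['K']).round(1).tolist(),f['D'])
    pickle.dump(f,open(n+'0.pkl','wb'))
s=observe();print(s, tip_reach)
a=cv2.imread('pics/top0.png')
cv2.imwrite('pics/top0b.png',cv2.resize(a,(800,600),interpolation=cv2.INTER_CUBIC))
E
```

```text
pics
top [ 0.50048166 -0.05041271  1.21628688] [[0.008, 0.998, -0.06], [-1.0, 0.008, 0.006], [0.007, 0.06, 0.998]] [[409.2, 0.0, 258.6], [0.0, 409.2, 187.5], [0.0, 0.0, 1.0]] [-0.03442037  0.          0.          0.          0.        ]
side [ 0.10944841 -0.51620791  0.8368939 ] [[0.699, 0.541, -0.467], [-0.715, 0.532, -0.454], [0.003, 0.652, 0.759]] [[373.0, 0.0, 257.9], [0.0, 373.0, 192.3], [0.0, 0.0, 1.0]] [-0.1087787  0.         0.         0.         0.       ]
wrist [0.14607408 0.61297025 0.38400868] [[0.347, -0.906, -0.244], [0.938, 0.335, 0.091], [-0.001, -0.261, 0.965]] [[318.7, 0.0, 262.0], [0.0, 318.7, 188.5], [0.0, 0.0, 1.0]] [-0.06969464  0.          0.          0.          0.        ]
{'time_s': 0.15, 'joint_pos': array([-1.25751903,  0.41784346, -0.01032227,  1.61402391,  0.00467891,
        1.11068119, -0.05302479]), 'qd': array([-1.74186823e-03, -1.22606710e-03,  1.56235071e-03, -1.30460429e-03,
        6.51981643e-04, -2.00946189e-05, -1.85702557e-04]), 'effort': array([ 1.72759865e-03, -8.51524830e+01,  6.39361460e-01, -4.26130986e+01,
       -4.87864169e-02,  1.72722701e-02,  1.19363103e-04]), 'eef_pos': array([0.21706131, 0.5859933 , 0.40416972]), 'tool_rot': array([-5.69224999e-05,  1.76464184e-01,  9.84306951e-01, -4.62403739e-04]), 'force': array([-0.07326559,  0.36393195, -0.38097419]), 'moment': array([-0.04308783, -0.018751  ,  0.01201067]), 'finger_gap': 0.09395116317053445} 0.1992
```

View pics/top0b.png

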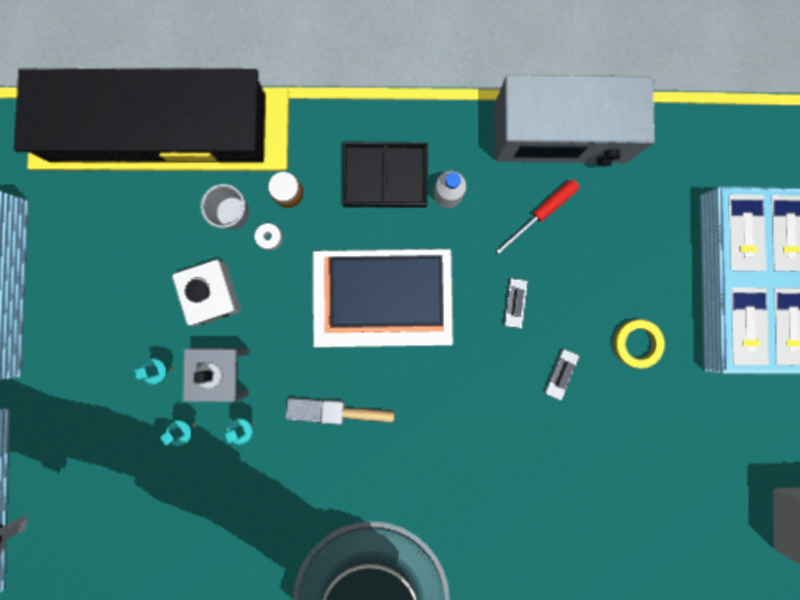

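View pics/side0.png

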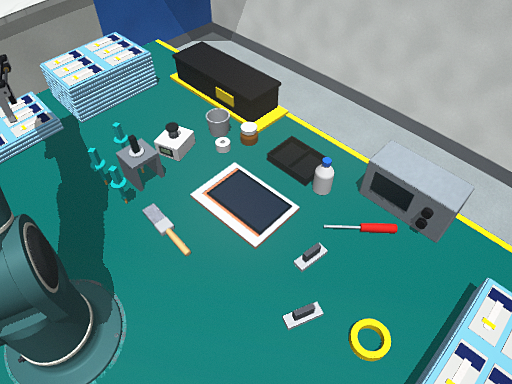

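The top view (800x600) shows two weights at about (515,302) and (562,373), the panel centred at (382,298) with orange seam at the left and bottom, the holder with the black stylus at (210,375), and the timer at (203,290). The three turquoise items are decoys. The side view agrees that there are only two weights.

```bash
python3 - <<'E'
from h import *
import pickle
f=pickle.load(open('top0.pkl','rb')); im=f['bgr']; hsv=cv2.cvtColor(im,cv2.COLOR_BGR2HSV)
s=.64
def rect(mask,roi,z,name):
    x0,y0,x1,y1=[int(v*s) for v in roi]; m=np.zeros_like(mask); m[y0:y1,x0:x1]=mask[y0:y1,x0:x1]
    cs,_=cv2.findContours(m,0,2); c=np.vstack([k for k in cs if cv2.contourArea(k)>15]) 
    w=onz(f,cv2.convexHull(c).reshape(-1,2),z)[:,:2]*1000
    r=cv2.minAreaRect(w.astype(np.float32)); print(name,np.round(r[0],1),np.round(r[1],1),round(r[2],1)); 
white=((hsv[...,1]<60)&(hsv[...,2]>120)).astype(np.uint8)*255
dark=(hsv[...,2]<90).astype(np.uint8)*255
orange=((hsv[...,0]<18)&(hsv[...,1]>90)&(hsv[...,2]>120)).astype(np.uint8)*255
rect(white,(300,240,465,355),.013,'panel')
rect(orange,(300,240,465,355),.009,'seam')
rect((white|((hsv[...,1]<60)*255).astype(np.uint8)),(495,270,535,335),.014,'wA')
rect((white|((hsv[...,1]<60)*255).astype(np.uint8)),(535,340,590,405),.014,'wB')
grey=((hsv[...,1]<60)).astype(np.uint8)*255
rect(((hsv[...,1]<60)&(hsv[...,2]>85)).astype(np.uint8)*255,(180,345,238,404),.1,'holder')
rect(white,(165,252,245,330),.055,'timer')
rect(((hsv[...,2]<60)).astype(np.uint8)*255,(182,275,214,305),.095,'plunger')
rect(((hsv[...,2]<60)).astype(np.uint8)*255,(190,364,216,386),.155,'grip')
E
```

```text
panel [565.3 -16.3] [182.4 262.1] 0.9
seam [570.6 -18.8] [139.5 221. ] 0.9
wA [ 556.7 -267. ] [33.7 90.3] 82.7
wB [ 423.5 -354.2] [34.9 91. ] 67.4
holder [423.5 279.3] [89.3 90.6] 0.6
timer [568.7 309.3] [101.6  92.4] 18.9
plunger [569.2 308.8] [33.2 35.9] 1.5
grip [425.8 274.3] [15.4 26. ] 0.6
```

View pics/wrist0.png

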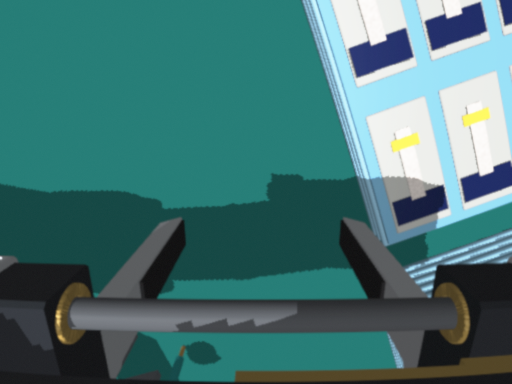

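Call:
play_rows([
  {"tx": -0.2, "ty": -0.15, "tz": -0.1, "spin": -0.1, "grip": 1},
  {"tx": -0.5, "ty": -0.35, "tz": -0.3, "spin": -0.25, "grip": 1},
  {"tx": -0.8, "ty": -0.6, "tz": -0.4, "spin": -0.4, "grip": 1},
  {"tx": -1, "ty": -0.75, "tz": -0.5, "spin": -0.452, "grip": 1},
  {"tx": -1, "ty": -0.75, "tz": -0.5, "spin": -0.452, "grip": 1},
], newtons=20)

```text
time_s: 0.65
eef_pos: [0.2873, 0.4785, 0.4561]
tool_rot: [0.001, 0.001, 1.0, 0.001]
force: [-0.8, 0.5, 1.4]
finger_gap: 0.0943
```

Call:
play_rows([
  {"tx": -0.2, "ty": -0.3},
  {"tx": -0.4, "ty": -0.6},
  {"tx": -0.55, "ty": -1},
  {"tx": -0.55, "ty": -1},
])

```text
invalid input
```

Call:
play_rows([
  {"tx": -0.2, "ty": -0.3},
  {"tx": -0.4, "ty": -0.6},
  {"tx": -0.6, "ty": -1},
  {"tx": -0.6, "ty": -1},
  {"tx": -0.6, "ty": -1},
  {"tx": -0.6, "ty": -1},
])

```text
invalid input
```

```bash
python3 - <<'E'
from h import *
import pickle
f=snap('wrist','hold'); pickle.dump(f,open('hold.pkl','wb')); print(observe()['eef_pos'],observe()['tool_rot'],f['p'])
print(proj(f,[[.4235,.2793,.1],[.4235,.2793,.161]]))
E
```

```text
[0.28582689 0.48001426 0.45536891] [4.04547629e-04 1.24992486e-03 9.99999035e-01 4.51081683e-04] [0.21159496 0.47952842 0.43594157]
[[ 98.50561749 284.12493323]
 [ 71.15504356 315.41649436]]
```

View pics/hold.png

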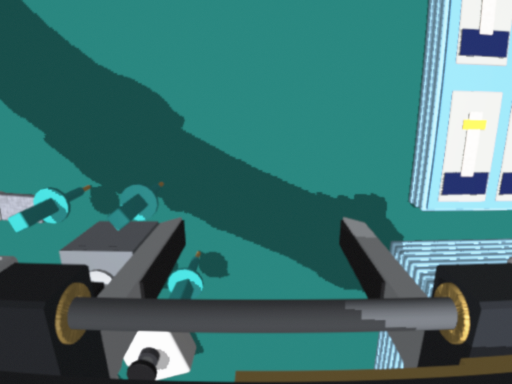

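All the row fields are required, so that move was refused. This picture is from the old pose and shows the holder at the lower left.

Call:
play_rows([
  {"tx": -0.2, "ty": -0.3, "tz": 0, "spin": 0, "grip": 1},
  {"tx": -0.4, "ty": -0.6, "tz": 0, "spin": 0, "grip": 1},
  {"tx": -0.55, "ty": -1, "tz": 0, "spin": 0, "grip": 1},
  {"tx": -0.55, "ty": -1, "tz": 0, "spin": 0, "grip": 1},
])

```text
time_s: 1.1
eef_pos: [0.3416, 0.3778, 0.4543]
tool_rot: [0.0, 0.003, 1.0, -0.001]
force: [-0.2, 1.4, 0.3]
finger_gap: 0.0942
```

Call:
play_rows([
  {"tx": -0.2, "ty": -0.3, "tz": 0, "spin": 0, "grip": 1},
  {"tx": -0.4, "ty": -0.6, "tz": 0, "spin": 0, "grip": 1},
  {"tx": -0.6, "ty": -1, "tz": 0, "spin": 0, "grip": 1},
  {"tx": -0.6, "ty": -1, "tz": 0, "spin": 0, "grip": 1},
  {"tx": -0.6, "ty": -1, "tz": 0, "spin": 0, "grip": 1},
  {"tx": -0.6, "ty": -1, "tz": 0, "spin": 0, "grip": 1},
])

```text
time_s: 1.7
eef_pos: [0.3992, 0.2824, 0.4543]
tool_rot: [-0.0, -0.001, 1.0, -0.0]
force: [0.3, 0.3, 0.1]
finger_gap: 0.0941
```

```bash
python3 - <<'E'
from h import *
import pickle
f=snap('wrist','hold2'); pickle.dump(f,open('hold.pkl','wb')); print(observe()['eef_pos'],observe()['tool_rot'],f['p'])
print(proj(f,[[.4235,.2793,.1],[.4235,.2793,.161]]))
E
```

```text
[0.39921274 0.28244812 0.4543675 ] [-2.23814687e-04 -1.09175546e-03  9.99999375e-01 -9.31013078e-05] [0.32351435 0.28308425 0.43428953]
[[258.47998364 197.29762823]
 [257.73617859 216.50734379]]
```

View pics/hold2.png

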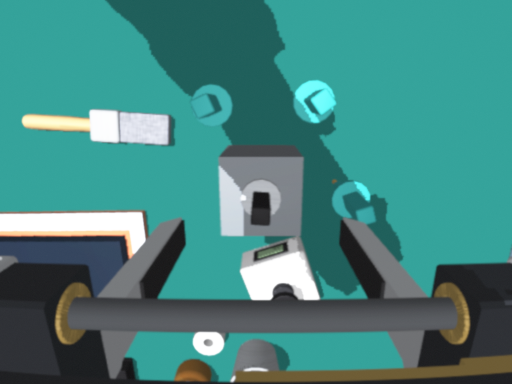

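The stylus grip's black top is at about (261,215) and the collar at about (262,198), with the holder around them, axis-aligned. I'll measure these now.

```bash
python3 - <<'E'
from h import *
import pickle
f=pickle.load(open('hold.pkl','rb')); g=cv2.cvtColor(f['bgr'],cv2.COLOR_BGR2GRAY)
c=g[140:240,210:315]
cv2.imwrite('pics/c.png',cv2.resize(c,None,fx=5.5,fy=5.5,interpolation=cv2.INTER_CUBIC))
print(g[202:230:2,244:280:2])
hsv=cv2.cvtColor(f['bgr'],cv2.COLOR_BGR2HSV)
m=((hsv[...,1]<70)).astype(np.uint8)*255
r=np.zeros_like(m); r[156:240,212:310]=m[156:240,212:310]
cs,_=cv2.findContours(r,0,2);k=max(cs,key=cv2.contourArea)
w=onz(f,k.reshape(-1,2),.1)[:,:2]*1000; print(cv2.minAreaRect(w.astype(np.float32)), cv2.boundingRect(k))
E
```

```text
[[182 183 183 175  83  22  21  22  21  20  20  22  28 135 182 182 182 182]
 [186 185 185 178  78  23  21  21  21  22  22  21  25 129 183 184 184 179]
 [185 185 185 173  70  24  23  23  23  23  24  22  25 112 182 187 187 176]
 [177 183 183 160  62  40  40  39  36  37  34  32  33  98 179 187 183 156]
 [158 183 186 161  63  49  49  49  49  48  49  48  45  99 177 183 163 133]
 [145 152 175 147  54  48  48  48  49  48  48  48  46 112 180 172 135 129]
 [143 130 142 130  52  46  46  48  48  47  47  47  44 109 154 142 130 129]
 [143 129 129 100  43  45  46  46  47  47  48  46  43  98 130 129 130 129]
 [143 129 129 100  43  44  45  45  45  46  47  46  44  97 128 128 129 129]
 [142 129 129  96  40  43  42  44  44  44  45  44  43  98 129 129 128 129]
 [143 129 129  99  40  42  42  42  43  43  44  44  45 101 128 129 128 128]
 [142 128 128 111  77  68  62  63  55  52  49  49  59 112 128 128 128 128]
 [143 128 129 128 128 126 124 122 119 118 117 118 120 127 128 128 128 128]
 [143 128 128 128 128 127 128 128 128 129 128 129 128 128 129 128 128 128]]
((425.355224609375, 281.482177734375), (95.14611053466797, 90.38838195800781), 0.0051174950785934925) (219, 156, 85, 84)
```

View pics/c.png

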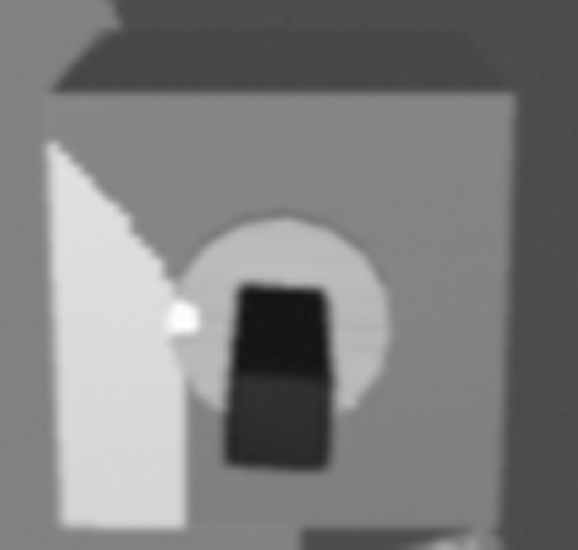

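```bash
python3 - <<'E'
from h import *
import pickle
f=pickle.load(open('hold.pkl','rb'))
q=np.array([[230,372],[333,378],[328,468],[225,464]])/5.5+[209.6,139.6]
w=onz(f,q,.161)*1000; print(w.round(1),w.mean(0)); e=w[1]-w[0]; print(np.degrees(np.arctan2(e[1],e[0])), np.degrees(np.arctan2(*(w[2]-w[3])[[1,0]])))
# holder top corners, collar extents
q=np.array([[47,94],[515,94],[500,527],[62,527]])/5.5+[209.6,139.6]
w=onz(f,q,.1)*1000; print(w.round(1),w.mean(0))
q=np.array([[168,325],[391,325],[282,217]])/5.5+[209.6,139.6]
print(onz(f,q,.106)*1000)
E
```

```text
[[414.6 273.6 161. ]
 [415.6 290.5 161. ]
 [431.4 289.8 161. ]
 [430.8 272.7 161. ]] [423.11957458 281.65759241 161.        ]
86.62569834242143 87.76354956554185
[[378.7 236.6 100. ]
 [378.5 326.7 100. ]
 [468.5 326.9 100. ]
 [468.7 236.6 100. ]] [423.6202671  281.71069295 100.        ]
[[423.3198048  259.62994714 106.        ]
 [423.21642342 303.27082552 106.        ]
 [401.55517984 281.91354227 106.        ]]
```

Call:
play_rows([
  {"tx": -0.24, "ty": 0, "tz": 0, "spin": 0.06, "grip": 1},
  {"tx": -0.24, "ty": 0, "tz": 0.2, "spin": 0.06, "grip": 0.7},
  {"tx": -0.24, "ty": 0, "tz": 0.45, "spin": 0.06, "grip": 0.7},
  {"tx": -0.24, "ty": 0, "tz": 0.7, "spin": 0.06, "grip": 0.7},
  {"tx": -0.24, "ty": 0, "tz": 0.7, "spin": 0.06, "grip": 0.7},
  {"tx": -0.24, "ty": 0, "tz": 0.7, "spin": 0.06, "grip": 0.7},
])

```text
time_s: 2.35
eef_pos: [0.4237, 0.2818, 0.3851]
tool_rot: [-0.0, 0.023, 1.0, -0.0]
force: [0.2, 0.0, 0.5]
finger_gap: 0.0659
```

Call:
play_rows([
  {"tx": 0, "ty": 0, "tz": 0.2, "spin": 0, "grip": 0.7},
  {"tx": 0, "ty": 0, "tz": 0.45, "spin": 0, "grip": 0.7},
  {"tx": 0, "ty": 0, "tz": 0.71, "spin": 0, "grip": 0.7},
  {"tx": 0, "ty": 0, "tz": 0.71, "spin": 0, "grip": 0.7},
  {"tx": 0, "ty": 0, "tz": 0.71, "spin": 0, "grip": 0.4},
  {"tx": 0, "ty": 0, "tz": 0.71, "spin": 0, "grip": 0.2},
  {"tx": 0, "ty": 0, "tz": 0.71, "spin": 0, "grip": 0.1},
  {"tx": 0, "ty": 0, "tz": 0.71, "spin": 0, "grip": 0},
], newtons=25)

```text
time_s: 3.15
eef_pos: [0.424, 0.2812, 0.3146]
tool_rot: [0.001, 0.023, 1.0, 0.0]
force: [-0.0, 0.9, -0.3]
finger_gap: 0.0372
```

Call:
play_rows([
  {"tx": 0, "ty": 0, "tz": 0, "spin": 0, "grip": 0},
  {"tx": 0, "ty": 0, "tz": 0, "spin": 0, "grip": 0},
  {"tx": 0, "ty": 0, "tz": 0, "spin": 0, "grip": 0},
  {"tx": 0, "ty": 0, "tz": 0, "spin": 0, "grip": 0},
], newtons=30)

```text
time_s: 3.55
eef_pos: [0.4239, 0.281, 0.3138]
tool_rot: [0.0, 0.023, 1.0, -0.0]
force: [-0.9, -0.7, 3.1]
finger_gap: 0.018
```

Call:
play_rows([
  {"tx": 0, "ty": 0, "tz": -0.1, "spin": 0, "grip": 0},
  {"tx": 0, "ty": 0, "tz": -0.3, "spin": 0, "grip": 0},
  {"tx": 0, "ty": 0, "tz": -0.55, "spin": 0, "grip": 0},
  {"tx": 0, "ty": 0, "tz": -0.8, "spin": 0, "grip": 0},
  {"tx": 0, "ty": 0, "tz": -1, "spin": 0, "grip": 0},
  {"tx": 0, "ty": 0, "tz": -1, "spin": 0, "grip": 0},
])

```text
time_s: 4.15
eef_pos: [0.4242, 0.2812, 0.4166]
tool_rot: [0.002, 0.023, 1.0, 0.001]
force: [0.0, 0.2, -1.5]
finger_gap: 0.0178
```

Call:
play_rows([
  {"tx": 0, "ty": 0, "tz": -0.2, "spin": 0, "grip": 0},
  {"tx": 0, "ty": 0, "tz": -0.5, "spin": 0, "grip": 0},
  {"tx": 0, "ty": -0.1, "tz": -0.7, "spin": -0.03, "grip": 0},
  {"tx": -0.1, "ty": -0.4, "tz": -0.7, "spin": -0.06, "grip": 0},
  {"tx": -0.2, "ty": -0.7, "tz": -0.7, "spin": -0.08, "grip": 0},
  {"tx": -0.3, "ty": -1, "tz": -0.7, "spin": -0.08, "grip": 0},
  {"tx": -0.3, "ty": -1, "tz": -0.7, "spin": -0.08, "grip": 0},
])

```text
time_s: 4.85
eef_pos: [0.45, 0.176, 0.4834]
tool_rot: [-0.0, -0.005, 1.0, -0.001]
force: [-0.2, 0.7, -0.5]
finger_gap: 0.0176
```

Call:
play_rows([
  {"tx": -0.1, "ty": -0.3, "tz": 0, "spin": 0, "grip": 0},
  {"tx": -0.2, "ty": -0.65, "tz": 0, "spin": 0, "grip": 0},
  {"tx": -0.3, "ty": -1, "tz": 0, "spin": 0, "grip": 0},
  {"tx": -0.3, "ty": -1, "tz": 0, "spin": 0, "grip": 0},
])

```text
time_s: 5.25
eef_pos: [0.4814, 0.0764, 0.4833]
tool_rot: [-0.0, -0.005, 1.0, -0.001]
force: [-1.1, 1.3, -1.9]
finger_gap: 0.0177
```

Call:
play_rows([
  {"tx": 0, "ty": -0.3, "tz": 0, "spin": 0, "grip": 0},
  {"tx": 0, "ty": -0.65, "tz": 0, "spin": 0, "grip": 0},
  {"tx": 0, "ty": -1, "tz": 0, "spin": 0, "grip": 0},
  {"tx": 0, "ty": -1, "tz": 0, "spin": 0, "grip": 0},
  {"tx": 0, "ty": -1, "tz": 0, "spin": 0, "grip": 0},
  {"tx": 0, "ty": -1, "tz": 0, "spin": 0, "grip": 0},
])

```text
time_s: 5.85
eef_pos: [0.4824, -0.0185, 0.4834]
tool_rot: [-0.0, -0.009, 1.0, 0.0]
force: [-0.9, 0.4, -2.2]
finger_gap: 0.018
```

```bash
python3 - <<'E'
from h import *
import pickle
f=snap('wrist','pan'); pickle.dump(f,open('pan.pkl','wb')); o=observe();print(o['eef_pos'],o['tool_rot'],o['force'],o['finger_gap'])
E
```

```text
[ 0.48238435 -0.01850101  0.48343101] [-2.23924574e-04 -8.82874666e-03  9.99961001e-01  2.15323846e-05] [-0.8659674  -0.75120541 -1.1590051 ] 0.01790332231745968
```

View pics/pan.png

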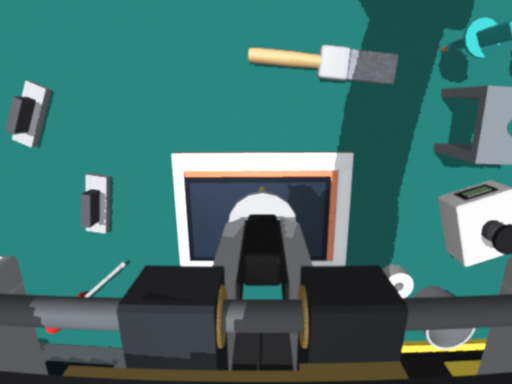

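The panel's upper and side edges and orange seam are clear (rim corners about (173,153) and (353,153)), and both weights show at (95,205) and (30,115). The stylus is upright in the hand, with its tip at about (262,190).

```bash
python3 - <<'E'
from h import *
import pickle
f=pickle.load(open('pan.pkl','rb')); im=f['bgr'].astype(int); sat=cv2.cvtColor(f['bgr'],cv2.COLOR_BGR2HSV)
g=im[...,2].astype(float) # red channel: bench low, rim high, orange high, glass low
b=im[...,0].astype(float) # blue: orange low, rim high
def edge(arr,scan,rng,axis,z,lvl=None):
    pts=[]
    for t in scan:
        a=arr[t,rng[0]:rng[1]] if axis=='x' else arr[rng[0]:rng[1],t]
        d=np.abs(np.diff(a)); k=int(d.argmax())
        w=slice(max(0,k-2),k+3); s=(np.arange(len(d))[w]*d[w]).sum()/d[w].sum()+.5+rng[0]
        pts.append([s,t] if axis=='x' else [t,s])
    P=onz(f,np.array(pts)-0.0,z)[:,:2]*1000
    v=cv2.fitLine(P.astype(np.float32),cv2.DIST_HUBER,0,.01,.01).ravel()
    r=(P-v[2:])@np.array([-v[1],v[0]]); d=v[:2]*np.sign(v[:2].sum())
    print(axis,'ang',np.degrees(np.arctan2(d[1],d[0])).round(2),'pt',v[2:].round(1),'mad',np.median(abs(r)).round(2)); return P
L=edge(g,range(170,255,4),(165,186),'x',.013)   # rim -y edge
Rr=edge(g,range(170,255,4),(341,360),'x',.013)  # rim +y edge
T=edge(g,range(185,345,5),(145,160),'y',.013)   # rim -x edge
print('rim/seam'); Ts=edge(b,range(195,325,5),(162,176),'y',.013)
print('seam/glass');Tg=edge(g,list(range(200,225,4))+list(range(300,325,4)),(172,182),'y',.013)
Rs=edge(b,range(185,255,4),(332,344),'x',.013)
Rg=edge(g,range(185,255,4),(322,334),'x',.013)
Lg=edge(g,range(185,255,4),(183,196),'x',.013)
E
```

```text
x ang 1.16 pt [ 578.9 -146.5] mad 0.04
x ang 1.3 pt [575.3 114.8] mad 0.04
y ang 91.2 pt [473.9 -17.2] mad 0.06
rim/seam
y ang 91.29 pt [501.6 -39.8] mad 0.1
seam/glass
y ang 91.35 pt [510.   -6.8] mad 0.05
x ang 1.36 pt [566.5  93.8] mad 0.06
x ang 1.2 pt [570.8  83.8] mad 0.07
x ang 1.26 pt [ 574.6 -129.6] mad 0.04
```

Call:
play_rows([
  {"tx": -0.05, "ty": -0.25, "tz": 0, "spin": -0.005, "grip": 0},
  {"tx": -0.12, "ty": -0.5, "tz": 0.1, "spin": -0.005, "grip": 0},
  {"tx": -0.18, "ty": -0.75, "tz": 0.3, "spin": -0.005, "grip": 0},
  {"tx": -0.246, "ty": -1, "tz": 0.5, "spin": -0.005, "grip": 0},
  {"tx": -0.246, "ty": -1, "tz": 0.7, "spin": -0.005, "grip": 0},
  {"tx": -0.246, "ty": -1, "tz": 0.7, "spin": -0.005, "grip": 0},
])

```text
time_s: 6.5
eef_pos: [0.5083, -0.1186, 0.4114]
tool_rot: [-0.002, -0.01, 1.0, 0.0]
force: [-0.6, 0.4, -1.4]
finger_gap: 0.0182
```

Call:
play_rows([
  {"tx": 0, "ty": -0.08, "tz": 0.2, "spin": 0, "grip": 0},
  {"tx": 0, "ty": -0.08, "tz": 0.4, "spin": 0, "grip": 0},
  {"tx": 0, "ty": -0.08, "tz": 0.6, "spin": 0, "grip": 0},
  {"tx": 0, "ty": -0.08, "tz": 0.8, "spin": 0, "grip": 0},
  {"tx": 0, "ty": -0.08, "tz": 0.84, "spin": 0, "grip": 0},
  {"tx": 0, "ty": -0.08, "tz": 0.84, "spin": 0, "grip": 0},
  {"tx": 0, "ty": -0.08, "tz": 0.84, "spin": 0, "grip": 0},
])

```text
time_s: 7.2
eef_pos: [0.5091, -0.127, 0.3309]
tool_rot: [0.001, -0.01, 1.0, -0.0]
force: [-0.4, 0.4, -1.0]
finger_gap: 0.0179
```

```bash
python3 - <<'E'
from h import *
import pickle
f=snap('wrist'); pickle.dump(f,open('hov.pkl','wb')); o=observe();print(o['eef_pos'],o['tool_rot'],o['force'],o['finger_gap'])
t=o['eef_pos']+np.array([-.0005,0,-.2988]); print(proj(f,t))
ex=np.array([.99976,.0218,0]);ey=np.array([-.0218,.99976,0]);O=np.array([.566,-.0162,.0])
print('seam start px',proj(f,[O-.06*ex+y*ey+[0,0,.009] for y in(-.115,-.109,-.0525)]))
cv2.imwrite('pics/hov.png',cv2.resize(f['bgr'][100:260,160:370],(800,610)[:2],interpolation=cv2.INTER_CUBIC)[:600])
E
```

```text
[ 0.50906343 -0.12716019  0.33093235] [ 8.05840418e-04 -1.01720377e-02  9.99947938e-01 -3.08199224e-05] [ 0.50110294  0.42382079 -1.30054713] 0.017972807910217006
[[261.08415193 187.97820563]]
seam start px [[255.70434442 181.65353224]
 [261.85608423 181.64826002]
 [319.65966451 181.61613731]]
```

View pics/hov.png

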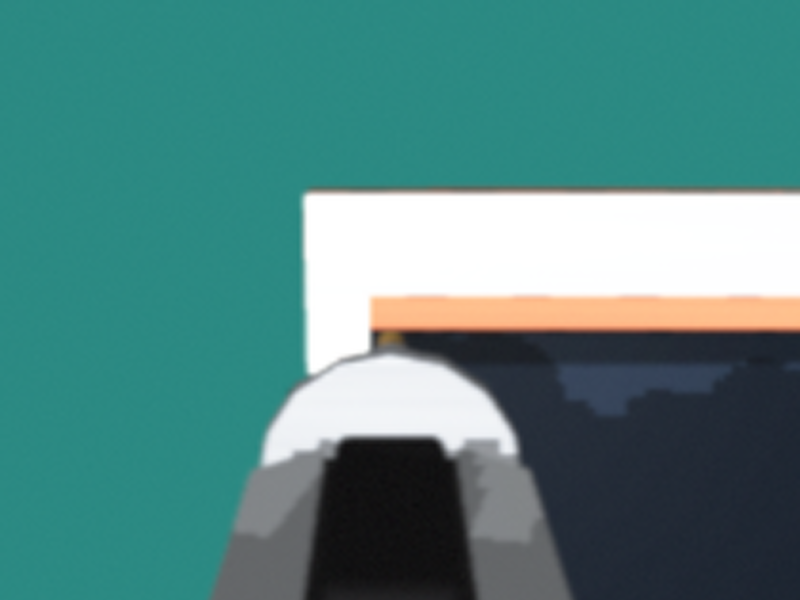

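The tip peeks out at crop (391,338), which is about px (262.6,188.6). The seam's closed end is at px 257.4, and the orange spans rows 178 to 187. I'll compare these with the prediction.

```bash
python3 - <<'E'
from h import *
import pickle
f=pickle.load(open('hov.pkl','rb'))
ex=np.array([.99976,.0218,0]);ey=np.array([-.0218,.99976,0]);O=np.array([.566,-.0162,.0])
P=lambda x,y,z:O+x*ex+y*ey+[0,0,z]
for q in [(-.09,-.05,0),(-.09,-.13,.013),(-.065,-.05,.013),(-.065,-.115,.013),(-.055,-.05,.009),(-.055,-.05,.013)]: print(q,proj(f,P(*q)).round(1))
im=f['bgr'].astype(int)
for ch in (2,0):
  print(im[146:192,300,ch])
print(im[184:193,254:272,2]); print(im[184:193,254:272,0])
print(im[165,235:250,2], im[182,250:264,0])
t=np.array([.5091-.0005,-.1272,.3309-.2988+.003]);print('ball ctr',proj(f,t),'r px',.003*318/.29)
E
```

```text
(-0.09, -0.05, 0) [[322.  149.7]]
(-0.09, -0.13, 0.013) [[239.5 151.7]]
(-0.065, -0.05, 0.013) [[323.2 177.6]]
(-0.065, -0.115, 0.013) [[255.6 177.6]]
(-0.055, -0.05, 0.009) [[322.  186.6]]
(-0.055, -0.05, 0.013) [[322.7 187.6]]
[ 44  45  62 106 180 249 254 255 255 255 255 255 255 255 255 255 255 255
 255 255 255 255 255 255 254 254 254 254 254 254 253 246 252 254 254 254
 253 253 253 248 166  62  40  38  34  31]
[131 131 122 100 159 246 254 255 255 255 255 255 255 255 255 255 255 255
 255 255 255 255 255 255 255 255 255 255 255 255 253 208 144 140 141 140
 139 138 137 123  78  52  55  54  45  40]
[[255 255 254 253 253 253 253 253 253 253 253 253 253 253 253 253 253 253]
 [255 254 253 249 247 247 247 248 248 248 248 247 247 247 247 247 247 247]
 [255 254 246 196 167 167 173 179 180 178 171 167 164 161 159 159 159 163]
 [255 254 240 141  70  84 116 135 135 125 105  78  61  53  51  48  50  55]
 [255 254 239 135  64  94 127 140 134 122 104  77  44  32  30  29  30  31]
 [255 254 239 138  74 106 133 135 125 112 101  80  52  36  32  30  32  30]
 [255 254 238 138  80 104 120 120 112 105  99
[... 339 characters left out ...]
4 240 146  83  78  80  82  81  81  78  77  75  73  72  72  72  75]
 [255 254 239 137  58  52  57  62  60  57  52  46  42  38  36  37  39  43]
 [255 254 239 139  65  59  62  63  59  55  48  45  41  39  38  38  39  40]
 [255 254 239 141  69  67  73  75  72  66  60  53  46  42  41  40  41  40]
 [255 254 239 142  79  85  95 101 101  95  87  77  64  48  42  41  42  41]
 [254 252 230 141 101 107 111 112 111 109 104  98  86  71  60  54  47  46]
 [232 219 178 130 118 124 133 143 144 138 128 119 111 103  94  83  75  69]]
[ 43  43  43  51 132 237 254 255 255 255 255 255 255 255 255] [255 255 255 255 255 254 244 179 140 139 138 138 139 140]
ball ctr [[261.02874296 188.87832473]] r px 3.2896551724137937
```

Call:
play_rows([
  {"tx": 0, "ty": 0, "tz": 0.05, "spin": 0, "grip": 0},
  {"tx": 0, "ty": 0, "tz": 0.1, "spin": 0, "grip": 0},
  {"tx": 0, "ty": 0, "tz": 0.15, "spin": 0, "grip": 0},
  {"tx": 0, "ty": 0, "tz": 0.2, "spin": 0, "grip": 0},
  {"tx": 0, "ty": 0, "tz": 0.2, "spin": 0, "grip": 0},
  {"tx": 0, "ty": 0, "tz": 0.2, "spin": 0, "grip": 0},
  {"tx": 0, "ty": 0, "tz": 0.2, "spin": 0, "grip": 0},
])

```text
time_s: 7.95
eef_pos: [0.5088, -0.1274, 0.3098]
tool_rot: [0.0, -0.01, 1.0, -0.0]
force: [0.4, -0.5, -1.6]
finger_gap: 0.018
```

```bash
cat > st.py <<'E'
from h import *
o=observe(); p=o['eef_pos']; q=o['tool_rot']
R_=rot(q); tip=p+R_@np.array([.0006,0,.2988])
ex=np.array([.99976,.0218,0]);ey=np.array([-.0218,.99976,0]);O=np.array([.566,-.0162,.0])
d=tip-O; print('t',o['time_s'],'tip panel mm',(np.array([d@ex,d@ey,d[2]])*1000).round(2),'tcp',(p*1000).round(2),'F',o['force'].round(2),'yaw',np.degrees(np.arctan2(-R_[1,0],-R_[0,0])).round(2),'tilt',(R_[:2,2]*57.3).round(2))
E
python3 st.py; python3 st.py
```

```text
t 7.95 tip panel mm [ -60.18 -109.98   11.04] tcp [ 508.76 -127.41  309.84] F [ 0.42 -0.46 -1.63] yaw 1.13 tilt [ 0.01 -0.01]
t 7.95 tip panel mm [ -60.18 -109.98   11.04] tcp [ 508.76 -127.41  309.84] F [ 0.42 -0.46 -1.63] yaw 1.13 tilt [ 0.01 -0.01]
```

Call:
play_rows([
  {"tx": 0, "ty": 0.01, "tz": 0.01, "spin": 0, "grip": 0},
  {"tx": 0, "ty": 0.01, "tz": 0.02, "spin": 0, "grip": 0},
  {"tx": 0, "ty": 0.01, "tz": 0.03, "spin": 0, "grip": 0},
  {"tx": 0, "ty": 0.01, "tz": 0.04, "spin": 0, "grip": 0},
  {"tx": 0, "ty": 0.01, "tz": 0.045, "spin": 0, "grip": 0},
  {"tx": 0, "ty": 0.01, "tz": 0.045, "spin": 0, "grip": 0},
  {"tx": 0, "ty": 0.01, "tz": 0.045, "spin": 0, "grip": 0},
  {"tx": 0, "ty": 0.01, "tz": 0.045, "spin": 0, "grip": 0},
])

```text
time_s: 8.75
eef_pos: [0.5087, -0.1264, 0.3052]
tool_rot: [0.0, -0.01, 1.0, -0.0]
force: [0.3, 0.3, 0.9]
finger_gap: 0.0176
```

```bash
python3 - <<'E'
from h import *
exec(open('st.py').read())
F=[]
f=snap('wrist')
F=observe()['force']; print(F)
im=f['bgr'].astype(int); print(im[175:193,254:272:1,2])
exec(open('st.py').read())
E
```

```text
t 8.75 tip panel mm [ -60.28 -108.92    6.43] tcp [ 508.68 -126.37  305.23] F [0.27 0.28 0.86] yaw 1.14 tilt [ 0.   -0.01]
[-0.11942201  0.74123228  0.21866863]
[[255 255 255 255 255 255 255 255 255 255 255 255 255 255 255 255 255 255]
 [255 255 255 255 254 255 254 254 254 254 254 254 254 254 254 254 254 254]
 [255 255 255 255 255 254 254 255 254 254 254 254 254 254 254 254 254 254]
 [255 255 255 255 255 255 255 255 255 254 255 254 255 255 254 254 254 254]
 [255 255 255 255 255 255 255 255 255 255 255 255 255 255 255 255 255 255]
 [255 255 255 255 255 255 255 255 255 255 255 255 255 255 255 255 255 255]
 [254 254 254 254 254 254 254 254 254 254 254 254 254 254 254 254 254 254]
 [254 254 254 254 254 254 254 254 254 254 254 254 254 254 254 254 254 254]
 [254 254 254 254 254 254 254 254 254 254 254 254 254 254 254 254 254 254]
 [254 254 254 254 254 254 253 253 253 253 253 253 253 253 253 253 253 253]
 [254 254 254 254 254 253 253 253 253 253 253 253 253 253 253 253 253 253]
 [254 253 253 253 253 253 253 252 251 251 252 253 254 254 253 253 253 253]
 [254 253 253 254 253 252 245 230 218 216 239 252 253 253 254 254 254 254]
 [254 253 253 254 253 246 218 176 154 152 195 239 250 251 252 253 253 254]
 [254 253 253 253 250 228 175 142 133 126 139 179 211 220 225 241 250 251]
 [254 253 253 251 243 205 146 121 115 108 109 128 157 176 187 202 216 219]
 [252 250 248 237 202 149 116 105 102 101  98 103 125 150 166 174 177 179]
 [228 212 190 164 136 117 117 126 128 120 110 101 103 111 124 136 147 154]]
t 8.8 tip panel mm [ -60.28 -108.93    6.46] tcp [ 508.67 -126.39  305.26] F [-0.12  0.74  0.22] yaw 1.13 tilt [ 0.01 -0.  ]
```

Call:
play_rows([
  {"tx": 0, "ty": 0.035, "tz": 0, "spin": 0, "grip": 0},
  {"tx": 0, "ty": 0.07, "tz": 0, "spin": 0, "grip": 0},
  {"tx": 0, "ty": 0.105, "tz": 0, "spin": 0, "grip": 0},
  {"tx": 0, "ty": 0.14, "tz": 0, "spin": 0, "grip": 0},
  {"tx": 0, "ty": 0.175, "tz": 0, "spin": 0, "grip": 0},
  {"tx": 0, "ty": 0.21, "tz": 0, "spin": 0, "grip": 0},
  {"tx": 0, "ty": 0.245, "tz": 0, "spin": 0, "grip": 0},
  {"tx": 0, "ty": 0.28, "tz": 0, "spin": 0, "grip": 0},
])

```text
time_s: 9.6
eef_pos: [0.5081, -0.098, 0.3052]
tool_rot: [0.0, -0.01, 1.0, -0.0]
force: [1.0, -1.0, -0.5]
finger_gap: 0.0179
```

```bash
python3 st.py
```

```text
t 9.6 tip panel mm [-60.27 -80.58   6.38] tcp [508.09 -98.04 305.18] F [ 0.96 -0.99 -0.47] yaw 1.14 tilt [ 0. -0.]
```

Call:
play_rows([
  {"tx": 0, "ty": 0.035, "tz": 0, "spin": 0, "grip": 0},
  {"tx": 0, "ty": 0.07, "tz": 0, "spin": 0, "grip": 0},
  {"tx": 0, "ty": 0.105, "tz": 0, "spin": 0, "grip": 0},
  {"tx": 0, "ty": 0.14, "tz": 0, "spin": 0, "grip": 0},
  {"tx": 0, "ty": 0.175, "tz": 0, "spin": 0, "grip": 0},
  {"tx": 0, "ty": 0.21, "tz": 0, "spin": 0, "grip": 0},
  {"tx": 0, "ty": 0.245, "tz": 0, "spin": 0, "grip": 0},
  {"tx": 0, "ty": 0.28, "tz": 0, "spin": 0, "grip": 0},
])

```text
time_s: 10.4
eef_pos: [0.5075, -0.0701, 0.3052]
tool_rot: [-0.0, -0.01, 1.0, -0.0]
force: [0.1, -1.3, -0.6]
finger_gap: 0.018
```

Call:
play_rows([
  {"tx": 0, "ty": 0.035, "tz": 0, "spin": 0, "grip": 0},
  {"tx": 0, "ty": 0.07, "tz": 0, "spin": 0, "grip": 0},
  {"tx": 0, "ty": 0.105, "tz": 0, "spin": 0, "grip": 0},
  {"tx": 0, "ty": 0.14, "tz": 0, "spin": 0, "grip": 0},
  {"tx": 0, "ty": 0.175, "tz": 0, "spin": 0, "grip": 0},
  {"tx": 0, "ty": 0.21, "tz": 0, "spin": 0, "grip": 0},
  {"tx": 0, "ty": 0.245, "tz": 0, "spin": 0, "grip": 0},
  {"tx": 0, "ty": 0.28, "tz": 0, "spin": 0, "grip": 0},
])

```text
time_s: 11.2
eef_pos: [0.507, -0.0421, 0.3052]
tool_rot: [-0.0, -0.01, 1.0, -0.0]
force: [0.2, -0.3, 0.4]
finger_gap: 0.0178
```

```bash
python3 st.py
```

```text
t 11.2 tip panel mm [-60.18 -24.64   6.38] tcp [506.98 -42.1  305.18] F [ 0.17 -0.27  0.36] yaw 1.14 tilt [-0.   -0.01]
```

Call:
play_rows([
  {"tx": 0, "ty": 0.035, "tz": 0, "spin": 0, "grip": 0},
  {"tx": 0, "ty": 0.07, "tz": 0, "spin": 0, "grip": 0},
  {"tx": 0, "ty": 0.105, "tz": 0, "spin": 0, "grip": 0},
  {"tx": 0, "ty": 0.14, "tz": 0, "spin": 0, "grip": 0},
  {"tx": 0, "ty": 0.175, "tz": 0, "spin": 0, "grip": 0},
  {"tx": 0, "ty": 0.21, "tz": 0, "spin": 0, "grip": 0},
  {"tx": 0, "ty": 0.245, "tz": 0, "spin": 0, "grip": 0},
  {"tx": 0, "ty": 0.28, "tz": 0, "spin": 0, "grip": 0},
])

```text
time_s: 12.0
eef_pos: [0.5064, -0.0141, 0.3052]
tool_rot: [0.0, -0.01, 1.0, -0.0]
force: [-0.3, -0.0, -0.4]
finger_gap: 0.0175
```

Call:
play_rows([
  {"tx": 0, "ty": 0.035, "tz": 0, "spin": 0, "grip": 0},
  {"tx": 0, "ty": 0.07, "tz": 0, "spin": 0, "grip": 0},
  {"tx": 0, "ty": 0.105, "tz": 0, "spin": 0, "grip": 0},
  {"tx": 0, "ty": 0.14, "tz": 0, "spin": 0, "grip": 0},
  {"tx": 0, "ty": 0.175, "tz": 0, "spin": 0, "grip": 0},
  {"tx": 0, "ty": 0.21, "tz": 0, "spin": 0, "grip": 0},
  {"tx": 0, "ty": 0.245, "tz": 0, "spin": 0, "grip": 0},
  {"tx": 0, "ty": 0.28, "tz": 0, "spin": 0, "grip": 0},
])

```text
time_s: 12.8
eef_pos: [0.5059, 0.0139, 0.3052]
tool_rot: [-0.0, -0.01, 1.0, -0.0]
force: [0.6, -0.9, -0.8]
finger_gap: 0.0178
```

Call:
play_rows([
  {"tx": 0, "ty": 0.035, "tz": 0, "spin": 0, "grip": 0},
  {"tx": 0, "ty": 0.07, "tz": 0, "spin": 0, "grip": 0},
  {"tx": 0, "ty": 0.105, "tz": 0, "spin": 0, "grip": 0},
  {"tx": 0, "ty": 0.14, "tz": 0, "spin": 0, "grip": 0},
  {"tx": 0, "ty": 0.175, "tz": 0, "spin": 0, "grip": 0},
  {"tx": 0, "ty": 0.21, "tz": 0, "spin": 0, "grip": 0},
  {"tx": 0, "ty": 0.245, "tz": 0, "spin": 0, "grip": 0},
  {"tx": 0, "ty": 0.28, "tz": 0, "spin": 0, "grip": 0},
])

```text
time_s: 13.6
eef_pos: [0.5053, 0.0419, 0.3052]
tool_rot: [-0.0, -0.01, 1.0, -0.0]
force: [-1.3, -0.9, 1.6]
finger_gap: 0.0175
```

Call:
play_rows([
  {"tx": 0, "ty": 0.035, "tz": 0, "spin": 0, "grip": 0},
  {"tx": 0, "ty": 0.07, "tz": 0, "spin": 0, "grip": 0},
  {"tx": 0, "ty": 0.105, "tz": 0, "spin": 0, "grip": 0},
  {"tx": 0, "ty": 0.14, "tz": 0, "spin": 0, "grip": 0},
  {"tx": 0, "ty": 0.175, "tz": 0, "spin": 0, "grip": 0},
  {"tx": 0, "ty": 0.21, "tz": 0, "spin": 0, "grip": 0},
  {"tx": 0, "ty": 0.245, "tz": 0, "spin": 0, "grip": 0},
  {"tx": 0, "ty": 0.28, "tz": 0, "spin": 0, "grip": 0},
])

```text
time_s: 14.4
eef_pos: [0.5048, 0.0699, 0.3052]
tool_rot: [0.0, -0.01, 1.0, -0.0]
force: [-0.2, -0.6, -0.8]
finger_gap: 0.0179
```

```bash
python3 - <<'E'
exec(open('st.py').read())
import pickle
f=snap('wrist');pickle.dump(f,open('cor.pkl','wb'))
P=lambda x,y,z:O+x*ex+y*ey+[0,0,z]
for q in [(-.065,.07,.013),(-.055,.07,.009),(-.03,.11,.009),(-.03,.11,.013),(-.03,.1,.013)]: print(q,proj(f,P(*q)).round(1))
im=f['bgr'].astype(int)
u,v=proj(f,P(-.065,.07,.013))[0].astype(int); print('col',u,'rows',v-5,im[v-5:v+15,u,2],im[v-5:v+15,u,0])
u,v=proj(f,P(-.03,.1,.013))[0].astype(int); print('row',v,'cols',u-6,im[v,u-6:u+20,2],im[v,u-6:u+20,0])
print('tip',proj(f,tip+[0,0,.005]))
E
```

```text
t 14.4 tip panel mm [-59.94  87.36   6.37] tcp [504.76  69.88 305.17] F [-0.17 -0.59 -0.75] yaw 1.14 tilt [ 0.   -0.01]
(-0.065, 0.07, 0.013) [[241.5 184.8]]
(-0.055, 0.07, 0.009) [[241.9 194.4]]
(-0.03, 0.11, 0.009) [[285.8 220.4]]
(-0.03, 0.11, 0.013) [[286.1 221.9]]
(-0.03, 0.1, 0.013) [[275.1 222. ]]
col 241 rows 179 [247 247 246 245 244 241 239 238 240 242 242 241 242 241 226 134  41  32
  46  73] [245 245 245 244 238 196 134 111 112 114 114 113 114 113 102  60  36  44
  56  79]
row 221 cols 269 [ 10  12  12   9  11  11  12  15  13  22  38  61  75  80  88  96 101 101
 102 101 101 103 104 106 108 110] [ 10  12  11  10  12  10  11  14  14  22  40  64  78  84  92 101 105 106
 106 106 107 108 110 112 114 116]
tip [[261.16102271 189.81775813]]
```

```bash
python3 - <<'E'
exec(open('st.py').read())
import pickle
f=pickle.load(open('cor.pkl','rb'))
P=lambda x,y,z:O+x*ex+y*ey+[0,0,z]
im=f['bgr'].astype(int)
for x in(-.06,-.045):
  for q in [(x,.11,.013),(x,.11,.009),(x,.1,.013)]: print(q,proj(f,P(*q)).round(1))
  u,v=proj(f,P(x,.11,.013))[0].astype(int); print('row',v,'cols',u-18,im[v,u-18:u+10,2],im[v,u-18:u+10,0])
E
```

```text
t 14.45 tip panel mm [-59.96  88.03   6.36] tcp [504.75  70.47 305.16] F [-0.17  0.59 -0.72] yaw 1.17 tilt [-0.    0.01]
(-0.06, 0.11, 0.013) [[286.7 190.2]]
(-0.06, 0.11, 0.009) [[286.4 189. ]]
(-0.06, 0.1, 0.013) [[275.4 190.2]]
row 190 cols 268 [177 178 178 178 178 177 178 175 164 151 147 147 146 146 146 146 147 145
 142 145 153 156 156 156 173 218 240 244] [ 78  78  78  78  79  78  78  77  71  66  64  65  64  64  64  64  64  66
  83 125 155 161 161 162 178 220 241 244]
(-0.045, 0.11, 0.013) [[286.4 206.3]]
(-0.045, 0.11, 0.009) [[286.1 204.9]]
(-0.045, 0.1, 0.013) [[275.3 206.3]]
row 206 cols 268 [201 201 202 202 202 202 202 202 201 201 202 201 201 200 201 201 201 201
 201 198 186 154 125 135 151 154 155 155] [213 212 213 213 213 213 213 213 213 213 213 212 212 212 212 212 212 212
 212 209 196 161 131 141 157 160 161 161]
```

Call:
play_rows([
  {"tx": 0, "ty": 0.035, "tz": 0, "spin": 0, "grip": 0},
  {"tx": 0, "ty": 0.07, "tz": 0, "spin": 0, "grip": 0},
  {"tx": 0, "ty": 0.105, "tz": 0, "spin": 0, "grip": 0},
  {"tx": 0, "ty": 0.14, "tz": 0, "spin": 0, "grip": 0},
  {"tx": 0, "ty": 0.17, "tz": 0, "spin": 0, "grip": 0},
  {"tx": -0.02, "ty": 0.17, "tz": 0, "spin": 0, "grip": 0},
  {"tx": -0.055, "ty": 0.17, "tz": 0, "spin": 0, "grip": 0},
  {"tx": -0.09, "ty": 0.17, "tz": 0, "spin": 0, "grip": 0},
])

```text
time_s: 15.25
eef_pos: [0.5137, 0.0867, 0.3052]
tool_rot: [-0.0, -0.01, 1.0, -0.0]
force: [-0.5, -0.5, -0.8]
finger_gap: 0.0177
```

```bash
python3 st.py
```

```text
t 15.25 tip panel mm [-50.6  103.98   6.39] tcp [513.75  86.69 305.19] F [-0.5  -0.53 -0.81] yaw 1.13 tilt [-0. -0.]
```

Call:
play_rows([
  {"tx": -0.035, "ty": 0.003, "tz": 0, "spin": 0, "grip": 0},
  {"tx": -0.07, "ty": 0.006, "tz": 0, "spin": 0, "grip": 0},
  {"tx": -0.105, "ty": 0.009, "tz": 0, "spin": 0, "grip": 0},
  {"tx": -0.14, "ty": 0.009, "tz": 0, "spin": 0, "grip": 0},
  {"tx": -0.175, "ty": 0.009, "tz": 0, "spin": 0, "grip": 0},
  {"tx": -0.21, "ty": 0.009, "tz": 0, "spin": 0, "grip": 0},
  {"tx": -0.245, "ty": 0.009, "tz": 0, "spin": 0, "grip": 0},
  {"tx": -0.28, "ty": 0.009, "tz": 0, "spin": 0, "grip": 0},
])

```text
time_s: 16.05
eef_pos: [0.5417, 0.0882, 0.3052]
tool_rot: [-0.0, -0.01, 1.0, -0.0]
force: [-0.9, 0.9, 0.1]
finger_gap: 0.0176
```

```bash
python3 st.py
```

```text
t 16.05 tip panel mm [-22.63 104.91   6.37] tcp [541.69  88.24 305.17] F [-0.87  0.85  0.08] yaw 1.14 tilt [-0.   -0.01]
```

Call:
play_rows([
  {"tx": -0.035, "ty": 0, "tz": 0, "spin": 0, "grip": 0},
  {"tx": -0.07, "ty": 0, "tz": 0, "spin": 0, "grip": 0},
  {"tx": -0.105, "ty": 0, "tz": 0, "spin": 0, "grip": 0},
  {"tx": -0.14, "ty": 0, "tz": 0, "spin": 0, "grip": 0},
  {"tx": -0.175, "ty": 0, "tz": 0, "spin": 0, "grip": 0},
  {"tx": -0.21, "ty": 0, "tz": 0, "spin": 0, "grip": 0},
  {"tx": -0.245, "ty": 0, "tz": 0, "spin": 0, "grip": 0},
  {"tx": -0.28, "ty": 0, "tz": 0, "spin": 0, "grip": 0},
])

```text
time_s: 16.85
eef_pos: [0.5697, 0.0888, 0.3052]
tool_rot: [-0.0, -0.01, 1.0, -0.0]
force: [-0.5, -0.5, -0.4]
finger_gap: 0.0179
```

Call:
play_rows([
  {"tx": -0.035, "ty": 0, "tz": 0, "spin": 0, "grip": 0},
  {"tx": -0.07, "ty": 0, "tz": 0, "spin": 0, "grip": 0},
  {"tx": -0.105, "ty": 0, "tz": 0, "spin": 0, "grip": 0},
  {"tx": -0.14, "ty": 0, "tz": 0, "spin": 0, "grip": 0},
  {"tx": -0.175, "ty": 0, "tz": 0, "spin": 0, "grip": 0},
  {"tx": -0.21, "ty": 0, "tz": 0, "spin": 0, "grip": 0},
  {"tx": -0.245, "ty": 0, "tz": 0, "spin": 0, "grip": 0},
  {"tx": -0.28, "ty": 0, "tz": 0, "spin": 0, "grip": 0},
])

```text
time_s: 17.65
eef_pos: [0.5977, 0.0893, 0.3051]
tool_rot: [-0.0, -0.01, 1.0, -0.0]
force: [-1.3, 0.4, -0.3]
finger_gap: 0.0179
```

```bash
python3 st.py
```

```text
t 17.65 tip panel mm [ 33.35 104.81   6.34] tcp [597.67  89.35 305.14] F [-1.35  0.43 -0.28] yaw 1.14 tilt [-0.   -0.01]
```

Call:
play_rows([
  {"tx": -0.035, "ty": 0, "tz": 0, "spin": 0, "grip": 0},
  {"tx": -0.07, "ty": 0, "tz": 0, "spin": 0, "grip": 0},
  {"tx": -0.105, "ty": 0, "tz": 0, "spin": 0, "grip": 0},
  {"tx": -0.14, "ty": 0, "tz": 0, "spin": 0, "grip": 0},
  {"tx": -0.175, "ty": 0, "tz": 0, "spin": 0, "grip": 0},
  {"tx": -0.21, "ty": 0, "tz": 0, "spin": 0, "grip": 0},
  {"tx": -0.245, "ty": 0, "tz": 0, "spin": 0, "grip": 0},
  {"tx": -0.28, "ty": 0, "tz": 0, "spin": 0, "grip": 0},
])

```text
time_s: 18.45
eef_pos: [0.6257, 0.0899, 0.3052]
tool_rot: [-0.0, -0.01, 1.0, -0.0]
force: [-1.3, -0.1, -0.8]
finger_gap: 0.0176
```

Call:
play_rows([
  {"tx": -0.035, "ty": 0, "tz": 0, "spin": 0, "grip": 0},
  {"tx": -0.07, "ty": 0, "tz": 0, "spin": 0, "grip": 0},
  {"tx": -0.1, "ty": 0, "tz": 0, "spin": 0, "grip": 0},
  {"tx": -0.125, "ty": 0, "tz": 0, "spin": 0, "grip": 0},
  {"tx": -0.125, "ty": 0, "tz": 0, "spin": 0, "grip": 0},
  {"tx": -0.125, "ty": 0, "tz": 0, "spin": 0, "grip": 0},
])

```text
time_s: 19.05
eef_pos: [0.638, 0.0901, 0.3052]
tool_rot: [0.0, -0.01, 1.0, -0.0]
force: [0.6, 0.6, -0.9]
finger_gap: 0.0177
```

```bash
python3 - <<'E'
exec(open('st.py').read())
import pickle
f=snap('wrist','end');pickle.dump(f,open('end.pkl','wb'))
E
```

```text
t 19.05 tip panel mm [ 73.8  104.68   6.44] tcp [637.98  90.11 305.24] F [ 0.59  0.62 -0.88] yaw 1.14 tilt [ 0.02 -0.01]
```

Call:
play_rows([
  {"tx": 0, "ty": 0, "tz": -0.05, "spin": 0, "grip": 0},
  {"tx": 0, "ty": 0, "tz": -0.2, "spin": 0, "grip": 0},
  {"tx": 0, "ty": 0, "tz": -0.4, "spin": 0, "grip": 0},
  {"tx": 0, "ty": 0, "tz": -0.7, "spin": 0, "grip": 0},
  {"tx": 0, "ty": 0, "tz": -1, "spin": 0, "grip": 0},
  {"tx": 0, "ty": 0, "tz": -1, "spin": 0, "grip": 0},
])

```text
time_s: 19.7
eef_pos: [0.6384, 0.0898, 0.4105]
tool_rot: [0.003, -0.01, 1.0, 0.001]
force: [0.3, -0.1, -0.3]
finger_gap: 0.0177
```

Call:
play_rows([
  {"tx": 0.1, "ty": 0.05, "tz": -0.3, "spin": 0, "grip": 0},
  {"tx": 0.3, "ty": 0.2, "tz": -0.5, "spin": 0, "grip": 0},
  {"tx": 0.6, "ty": 0.5, "tz": -0.5, "spin": 0, "grip": 0},
  {"tx": 0.8, "ty": 0.8, "tz": -0.5, "spin": 0, "grip": 0},
  {"tx": 1, "ty": 0.95, "tz": -0.5, "spin": 0, "grip": 0},
  {"tx": 1, "ty": 0.95, "tz": -0.5, "spin": 0, "grip": 0},
])

```text
time_s: 20.3
eef_pos: [0.5338, 0.1856, 0.4558]
tool_rot: [-0.0, -0.012, 1.0, 0.001]
force: [0.4, -0.3, -1.3]
finger_gap: 0.0177
```

Call:
play_rows([
  {"tx": 0.3, "ty": 0.3, "tz": 0, "spin": 0, "grip": 0},
  {"tx": 0.6, "ty": 0.6, "tz": 0, "spin": 0, "grip": 0},
  {"tx": 0.85, "ty": 0.85, "tz": 0, "spin": 0, "grip": 0},
  {"tx": 1, "ty": 1, "tz": 0, "spin": 0, "grip": 0},
  {"tx": 1, "ty": 1, "tz": 0, "spin": 0, "grip": 0},
  {"tx": 1, "ty": 1, "tz": 0, "spin": 0, "grip": 0},
  {"tx": 1, "ty": 1, "tz": 0, "spin": 0, "grip": 0},
])

```text
time_s: 21.0
eef_pos: [0.4349, 0.2801, 0.4553]
tool_rot: [0.0, -0.009, 1.0, -0.0]
force: [-0.3, 0.3, -1.4]
finger_gap: 0.0176
```

```bash
python3 st.py
```

```text
t 21.0 tip panel mm [-125.1   299.03  156.51] tcp [434.91 280.15 455.31] F [-0.29  0.29 -1.38] yaw 1.04 tilt [ 0.02 -0.02]
```

Call:
play_rows([
  {"tx": 0.107, "ty": 0.016, "tz": 0, "spin": 0, "grip": 0},
  {"tx": 0.107, "ty": 0.016, "tz": 0.2, "spin": 0, "grip": 0},
  {"tx": 0.107, "ty": 0.016, "tz": 0.4, "spin": 0, "grip": 0},
  {"tx": 0.107, "ty": 0.016, "tz": 0.49, "spin": 0, "grip": 0},
  {"tx": 0.107, "ty": 0.016, "tz": 0.49, "spin": 0, "grip": 0},
  {"tx": 0.107, "ty": 0.016, "tz": 0.49, "spin": 0, "grip": 0},
  {"tx": 0.107, "ty": 0.016, "tz": 0.49, "spin": 0, "grip": 0},
])

```text
time_s: 21.7
eef_pos: [0.4235, 0.2826, 0.407]
tool_rot: [0.0, -0.01, 1.0, 0.0]
force: [0.2, -0.2, -0.9]
finger_gap: 0.0177
```

```bash
python3 st.py
```

```text
t 21.7 tip panel mm [-136.25  302.01  108.22] tcp [423.53 282.58 407.02] F [ 0.24 -0.17 -0.91] yaw 1.13 tilt [0.05 0.04]
```

Call:
play_rows([
  {"tx": -0.005, "ty": -0.009, "tz": 0.1, "spin": 0, "grip": 0},
  {"tx": -0.005, "ty": -0.009, "tz": 0.25, "spin": 0, "grip": 0},
  {"tx": -0.005, "ty": -0.009, "tz": 0.4, "spin": 0, "grip": 0},
  {"tx": -0.005, "ty": -0.009, "tz": 0.6, "spin": 0, "grip": 0},
  {"tx": -0.005, "ty": -0.009, "tz": 0.8, "spin": 0, "grip": 0},
  {"tx": -0.005, "ty": -0.009, "tz": 0.88, "spin": 0, "grip": 0},
  {"tx": -0.005, "ty": -0.009, "tz": 0.9, "spin": 0, "grip": 0},
  {"tx": -0.005, "ty": -0.009, "tz": 0.9, "spin": 0, "grip": 0},
])

```text
time_s: 22.5
eef_pos: [0.424, 0.2817, 0.3165]
tool_rot: [0.0, -0.01, 1.0, 0.0]
force: [0.4, 0.0, -0.9]
finger_gap: 0.0178
```

Call:
play_rows([
  {"tx": 0, "ty": 0, "tz": 0.01, "spin": 0, "grip": 0},
  {"tx": 0, "ty": 0, "tz": 0.015, "spin": 0, "grip": 0},
  {"tx": 0, "ty": 0, "tz": 0.015, "spin": 0, "grip": 0},
  {"tx": 0, "ty": 0, "tz": 0.015, "spin": 0, "grip": 0},
])

```text
time_s: 22.9
eef_pos: [0.4239, 0.2817, 0.3149]
tool_rot: [0.0, -0.01, 1.0, 0.0]
force: [-0.1, -0.4, -2.4]
finger_gap: 0.0175
```

```bash
python3 st.py
```

```text
t 22.9 tip panel mm [-136.13  300.94   16.08] tcp [423.86 281.66 314.88] F [-0.07 -0.39 -2.38] yaw 1.14 tilt [0.02 0.01]
```

Call:
play_rows([
  {"tx": 0, "ty": 0, "tz": 0.009, "spin": 0, "grip": 0},
  {"tx": 0, "ty": 0, "tz": 0.009, "spin": 0, "grip": 0},
  {"tx": 0, "ty": 0, "tz": 0.009, "spin": 0, "grip": 0.25},
  {"tx": 0, "ty": 0, "tz": 0.009, "spin": 0, "grip": 0.35},
  {"tx": 0, "ty": 0, "tz": 0.009, "spin": 0, "grip": 0.5},
  {"tx": 0, "ty": 0, "tz": 0.009, "spin": 0, "grip": 0.65},
  {"tx": 0, "ty": 0, "tz": 0.009, "spin": 0, "grip": 0.65},
  {"tx": 0, "ty": 0, "tz": 0.009, "spin": 0, "grip": 0.65},
])

```text
time_s: 23.7
eef_pos: [0.4238, 0.2816, 0.3138]
tool_rot: [0.0, -0.01, 1.0, -0.0]
force: [-0.2, -0.2, -0.6]
finger_gap: 0.0593
```

Call:
play_rows([
  {"tx": 0, "ty": 0, "tz": -0.1, "spin": 0, "grip": 0.65},
  {"tx": 0, "ty": 0, "tz": -0.3, "spin": 0, "grip": 0.65},
  {"tx": 0, "ty": 0, "tz": -0.6, "spin": 0, "grip": 0.65},
  {"tx": 0, "ty": 0, "tz": -0.9, "spin": 0, "grip": 0.65},
  {"tx": 0, "ty": 0, "tz": -1, "spin": 0, "grip": 0.65},
  {"tx": 0, "ty": 0, "tz": -1, "spin": 0, "grip": 0.65},
])

```text
time_s: 24.3
eef_pos: [0.424, 0.2817, 0.4154]
tool_rot: [0.001, -0.01, 1.0, 0.001]
force: [0.4, -0.5, 0.1]
finger_gap: 0.0612
```

```bash
python3 - <<'E'
exec(open('st.py').read())
f=snap('wrist'); 
cv2.imwrite('pics/back.png',cv2.hconcat([f['bgr'][120:250,190:330],]) )
a=cv2.resize(f['bgr'][100:280,180:340],None,fx=2.4,fy=2.4)
t=snap('top'); b=t['bgr']; import pickle; pickle.dump(t,open('top1.pkl','wb'))
b=b[140:300,80:400]
h=cv2.resize(b,None,fx=1.3,fy=1.3); c=np.zeros((432,800,3),np.uint8); c[:a.shape[0],:a.shape[1]]=a; c[:h.shape[0],384:384+h.shape[1]]=h; cv2.imwrite('pics/back.png',c)
E
```

```text
t 24.3 tip panel mm [-135.46  301.45  116.58] tcp [423.98 281.67 415.38] F [ 0.35 -0.47  0.13] yaw 1.14 tilt [0.12 0.11]
```

View pics/back.png

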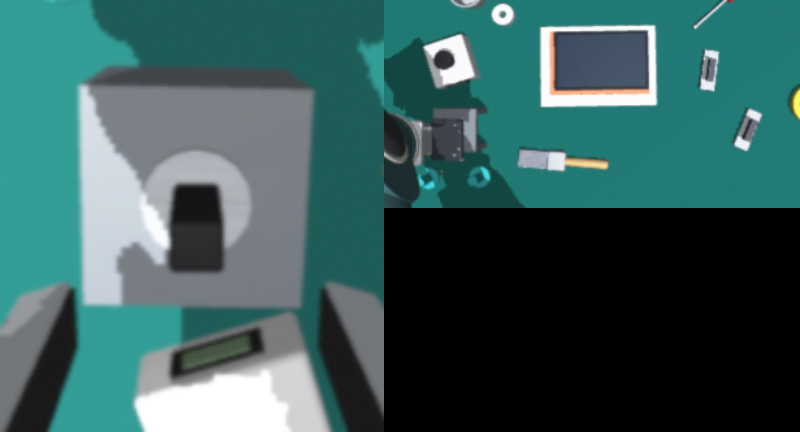

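Back in its holder: the stylus hangs upright and central (left crop at (196,205)). The top crop shows both weights where they were. Next I'll go to the weights.

Call:
play_rows([
  {"tx": 0, "ty": -0.2, "tz": -0.2, "spin": 0, "grip": 0.65},
  {"tx": 0, "ty": -0.6, "tz": -0.3, "spin": 0, "grip": 0.65},
  {"tx": 0, "ty": -1, "tz": -0.3, "spin": 0, "grip": 0.65},
])

```text
time_s: 24.7
eef_pos: [0.4257, 0.1807, 0.4436]
tool_rot: [-0.0, -0.01, 1.0, -0.0]
force: [0.7, -0.4, -0.5]
finger_gap: 0.0611
```

Call:
play_rows([
  {"tx": 0, "ty": -0.45, "tz": 0, "spin": 0, "grip": 0.65},
  {"tx": 0, "ty": -0.9, "tz": 0, "spin": 0, "grip": 0.65},
  {"tx": 0, "ty": -1, "tz": 0, "spin": 0, "grip": 0.65},
])

```text
time_s: 25.0
eef_pos: [0.4275, 0.0775, 0.4429]
tool_rot: [-0.001, -0.007, 1.0, -0.0]
force: [0.5, 0.3, 0.2]
finger_gap: 0.0612
```

Call:
play_rows([
  {"tx": 0, "ty": -0.45, "tz": 0, "spin": 0, "grip": 0.65},
  {"tx": 0, "ty": -0.9, "tz": 0, "spin": 0, "grip": 0.65},
  {"tx": 0, "ty": -1, "tz": 0, "spin": 0, "grip": 0.65},
])

```text
time_s: 25.3
eef_pos: [0.4294, -0.0218, 0.4431]
tool_rot: [-0.001, -0.008, 1.0, -0.0]
force: [0.1, -0.2, -0.3]
finger_gap: 0.0611
```

Call:
play_rows([
  {"tx": 0, "ty": -0.45, "tz": 0, "spin": 0, "grip": 0.65},
  {"tx": 0, "ty": -0.9, "tz": 0, "spin": 0, "grip": 0.65},
  {"tx": 0, "ty": -1, "tz": 0, "spin": 0, "grip": 0.65},
])

```text
time_s: 25.6
eef_pos: [0.4314, -0.1215, 0.4432]
tool_rot: [-0.0, -0.008, 1.0, -0.001]
force: [-0.5, 1.1, -0.2]
finger_gap: 0.061
```

Call:
play_rows([
  {"tx": -0.2, "ty": -0.45, "tz": 0, "spin": 0, "grip": 0.65},
  {"tx": -0.4, "ty": -0.9, "tz": 0, "spin": 0, "grip": 0.65},
  {"tx": -0.5, "ty": -1, "tz": 0, "spin": 0, "grip": 0.65},
])

```text
time_s: 25.9
eef_pos: [0.4848, -0.22, 0.4428]
tool_rot: [-0.001, -0.009, 1.0, -0.001]
force: [-1.4, 0.4, -0.6]
finger_gap: 0.0611
```

Call:
play_rows([
  {"tx": -0.1, "ty": -0.2, "tz": 0, "spin": 0, "grip": 0.65},
  {"tx": -0.1, "ty": -0.5, "tz": 0, "spin": 0, "grip": 0.65},
  {"tx": -0.1, "ty": -0.5, "tz": 0, "spin": 0, "grip": 0.65},
  {"tx": -0.1, "ty": -0.5, "tz": 0, "spin": 0, "grip": 0.65},
  {"tx": -0.1, "ty": -0.5, "tz": 0, "spin": 0, "grip": 0.65},
])

```text
time_s: 26.4
eef_pos: [0.4952, -0.2658, 0.4432]
tool_rot: [-0.0, -0.011, 1.0, 0.0]
force: [0.6, 0.0, -0.5]
finger_gap: 0.0613
```

```bash
python3 - <<'E'
exec(open('st.py').read())
import pickle
f=snap('wrist','w1'); pickle.dump(f,open('w1.pkl','wb'))
print(proj(f,[[.5567,-.267,.014],[.4235,-.3542,.014]]))
E
```

```text
t 26.4 tip panel mm [ -77.08 -247.82  144.36] tcp [ 495.2  -265.81  443.16] F [ 0.59  0.04 -0.5 ] yaw 1.21 tilt [-0.05  0.03]
[[259.42196628 207.87364069]
 [191.84793775 105.23675524]]
```

View pics/w1.png

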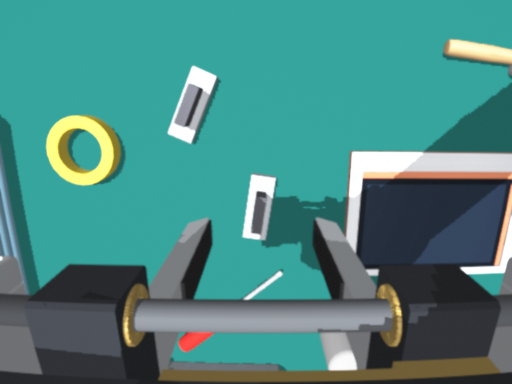

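Weight A's base is centred at (260,208) and weight B's at (192,104). Both are clear.

```bash
cat > wt.py <<'E'
from h import *
def weight(f,c,z=.014,r=.075,verbose=1,vmin=140):
    hsv=cv2.cvtColor(f['bgr'],cv2.COLOR_BGR2HSV)
    u,v=proj(f,c)[0]; s=int(abs(proj(f,np.array(c)+[0,r,0])[0][0]-u))
    m=((hsv[...,1]<70)).astype(np.uint8)*255
    k=np.zeros_like(m); x,y=int(u),int(v); k[y-s:y+s,x-s:x+s]=m[y-s:y+s,x-s:x+s]
    cs,_=cv2.findContours(k,0,2); cs=[q for q in cs if cv2.contourArea(q)>60]
    q=min(cs,key=lambda q:np.hypot(*(q.reshape(-1,2).mean(0)-[u,v])))
    for nm,zz in(('z14',.014),('z0',0)):
        w=onz(f,cv2.convexHull(q).reshape(-1,2),zz)[:,:2]*1000
        R_=cv2.minAreaRect(w.astype(np.float32)); (cx,cy),(a,b),t=R_
        if a<b: t+=90
        t=(t+90)%180-90
        print(nm,'ctr',round(cx,1),round(cy,1),'size',round(max(a,b),1),round(min(a,b),1),'ang',round(t,2))
    d=((hsv[...,2]<100)&(hsv[...,1]<90)).astype(np.uint8)*255; kk=np.zeros_like(d); kk[y-s:y+s,x-s:x+s]=d[y-s:y+s,x-s:x+s]
    cs,_=cv2.findContours(kk,0,2); cs=[q for q in cs if cv2.contourArea(q)>60]
    q=min(cs,key=lambda q:np.hypot(*(q.reshape(-1,2).mean(0)-[u,v])))
    w=onz(f,q.reshape(-1,2),.044)[:,:2]*1000; R_=cv2.minAreaRect(w.astype(np.float32)); print('rib',np.round(R_[0],1),np.round(R_[1],1),round(R_[2],1))
E
python3 - <<'E'
from wt import *
import pickle
f=pickle.load(open('w1.pkl','rb'))
weight(f,[.5567,-.267,.014]); weight(f,[.4235,-.3542,.014]); print(f['p'])
a=f['bgr'][60:250,160:290]; cv2.imwrite('pics/w1c.png',cv2.resize(a,None,fx=3.1,fy=3.1,interpolation=cv2.INTER_CUBIC))
E
```

```text
z14 ctr 556.1 -268.2 size 92.9 33.9 ang -7.35
z0 ctr 560.8 -268.2 size 96.1 35.1 ang -7.35
rib [ 552.5 -268.1] [10.4 53.4] 83.3
z14 ctr 423.5 -354.6 size 91.3 34.6 ang -22.7
z0 ctr 423.6 -357.6 size 94.4 35.8 ang -22.7
rib [ 425.6 -346.1] [ 4.4 45.7] 67.5
[ 0.4195032  -0.26660977  0.42314132]
```

View pics/w1c.png

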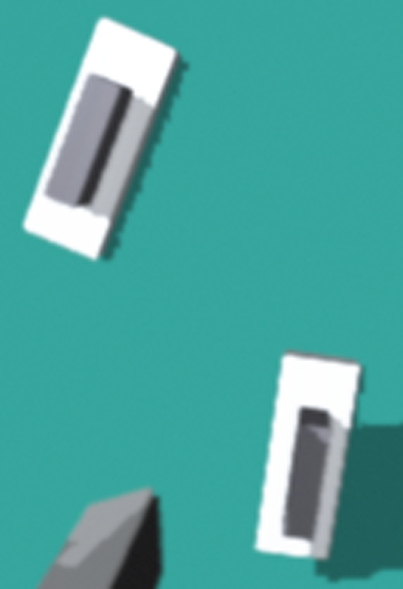

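Call:
play_rows([
  {"tx": -0.3, "ty": -0.02, "tz": 0, "spin": 0.1, "grip": 0.65},
  {"tx": -0.622, "ty": -0.038, "tz": 0.2, "spin": 0.19, "grip": 0.65},
  {"tx": -0.622, "ty": -0.038, "tz": 0.5, "spin": 0.19, "grip": 0.65},
  {"tx": -0.622, "ty": -0.038, "tz": 0.8, "spin": 0.19, "grip": 0.65},
  {"tx": -0.622, "ty": -0.038, "tz": 1, "spin": 0.19, "grip": 0.65},
  {"tx": -0.622, "ty": -0.038, "tz": 1, "spin": 0.19, "grip": 0.65},
  {"tx": -0.622, "ty": -0.038, "tz": 1, "spin": 0.19, "grip": 0.65},
])

```text
time_s: 27.15
eef_pos: [0.5573, -0.2691, 0.3445]
tool_rot: [0.0, 0.064, 0.998, -0.0]
force: [0.4, -0.1, 0.7]
finger_gap: 0.0609
```

```bash
python3 - <<'E'
exec(open('st.py').read())
f=snap('wrist'); a=f['bgr'][90:290,170:350]; cv2.imwrite('pics/w2c.png',cv2.resize(a,None,fx=3,fy=3,interpolation=cv2.INTER_CUBIC))
import pickle; pickle.dump(f,open('w2.pkl','wb'))
from wt import weight
weight(f,[.5575,-.2683,.014])
E
```

```text
t 27.15 tip panel mm [ -14.73 -252.63   45.68] tcp [ 557.31 -269.15  344.48] F [ 0.41 -0.14  0.71] yaw -7.37 tilt [ 0.01 -0.  ]
z14 ctr 556.7 -268.0 size 89.8 33.2 ang -7.02
z0 ctr 560.1 -268.4 size 93.9 34.7 ang -7.02
rib [ 572.6 -270.4] [13.  16.5] 82.7
```

View pics/w2c.png

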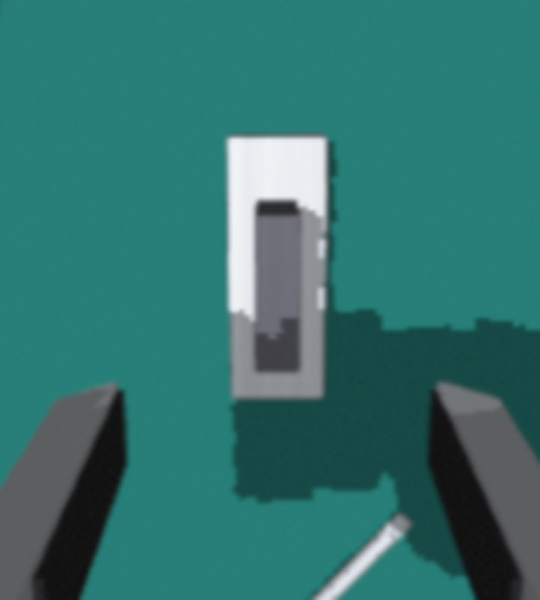

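The weight is aligned between the open fingers, with its rib centred at crop (278,285).

Call:
play_rows([
  {"tx": 0, "ty": 0.01, "tz": 0.2, "spin": 0, "grip": 0.65},
  {"tx": 0, "ty": 0.01, "tz": 0.45, "spin": 0, "grip": 0.65},
  {"tx": 0, "ty": 0.01, "tz": 0.7, "spin": 0, "grip": 0.65},
  {"tx": 0, "ty": 0.01, "tz": 0.9, "spin": 0, "grip": 0.65},
  {"tx": 0, "ty": 0.01, "tz": 1, "spin": 0, "grip": 0.65},
  {"tx": 0, "ty": 0.01, "tz": 1, "spin": 0, "grip": 0.65},
])

```text
time_s: 27.8
eef_pos: [0.5573, -0.2685, 0.2438]
tool_rot: [-0.0, 0.065, 0.998, 0.0]
force: [0.6, -0.5, 0.6]
finger_gap: 0.0608
```

Call:
play_rows([
  {"tx": 0, "ty": 0, "tz": 0.15, "spin": 0, "grip": 0.65},
  {"tx": 0, "ty": 0, "tz": 0.25, "spin": 0, "grip": 0.65},
  {"tx": 0, "ty": 0, "tz": 0.28, "spin": 0, "grip": 0.65},
  {"tx": 0, "ty": 0, "tz": 0.28, "spin": 0, "grip": 0.65},
  {"tx": 0, "ty": 0, "tz": 0.28, "spin": 0, "grip": 0.3},
  {"tx": 0, "ty": 0, "tz": 0.28, "spin": 0, "grip": 0.2},
  {"tx": 0, "ty": 0, "tz": 0.28, "spin": 0, "grip": 0.1},
  {"tx": 0, "ty": 0, "tz": 0.28, "spin": 0, "grip": 0},
], newtons=30)

```text
time_s: 28.6
eef_pos: [0.5572, -0.2687, 0.216]
tool_rot: [0.0, 0.065, 0.998, -0.0]
force: [-0.6, -0.0, -0.3]
finger_gap: 0.0327
```

Call:
play_rows([
  {"tx": 0, "ty": 0, "tz": 0, "spin": 0, "grip": 0},
  {"tx": 0, "ty": 0, "tz": 0, "spin": 0, "grip": 0},
  {"tx": 0, "ty": 0, "tz": 0, "spin": 0, "grip": 0},
  {"tx": 0, "ty": 0, "tz": 0, "spin": 0, "grip": 0},
])

```text
time_s: 29.0
eef_pos: [0.5571, -0.2687, 0.2158]
tool_rot: [0.0, 0.065, 0.998, -0.0]
force: [-1.0, 0.1, 0.1]
finger_gap: 0.0137
```

```bash
python3 st.py
```

```text
t 29.0 tip panel mm [ -14.93 -252.21  -82.96] tcp [ 557.15 -268.7   215.84] F [-0.97  0.08  0.08] yaw -7.41 tilt [ 0.   -0.01]
```

Call:
play_rows([
  {"tx": 0, "ty": 0, "tz": -0.1, "spin": 0, "grip": 0},
  {"tx": 0, "ty": 0, "tz": -0.3, "spin": 0, "grip": 0},
  {"tx": 0, "ty": 0, "tz": -0.6, "spin": 0, "grip": 0},
  {"tx": 0, "ty": 0.1, "tz": -0.9, "spin": 0, "grip": 0},
  {"tx": 0.03, "ty": 0.4, "tz": -1, "spin": 0, "grip": 0},
  {"tx": 0.05, "ty": 0.7, "tz": -1, "spin": 0, "grip": 0},
  {"tx": 0.05, "ty": 1, "tz": -1, "spin": 0, "grip": 0},
])

```text
time_s: 29.7
eef_pos: [0.5648, -0.1678, 0.3167]
tool_rot: [0.0, 0.065, 0.998, 0.0]
force: [1.1, -0.6, -4.0]
finger_gap: 0.014
```

Call:
play_rows([
  {"tx": 0.02, "ty": 0.3, "tz": 0, "spin": -0.05, "grip": 0},
  {"tx": 0.04, "ty": 0.6, "tz": 0, "spin": -0.1, "grip": 0},
  {"tx": 0.05, "ty": 0.9, "tz": 0, "spin": -0.192, "grip": 0},
  {"tx": 0.05, "ty": 1, "tz": 0, "spin": -0.192, "grip": 0},
  {"tx": 0.05, "ty": 1, "tz": 0, "spin": -0.192, "grip": 0},
  {"tx": 0.05, "ty": 1, "tz": 0, "spin": -0.192, "grip": 0},
])

```text
time_s: 30.3
eef_pos: [0.5728, -0.07, 0.3161]
tool_rot: [0.0, -0.01, 1.0, -0.0]
force: [-0.2, -0.5, -4.2]
finger_gap: 0.0135
```

```bash
python3 st.py
```

```text
t 30.3 tip panel mm [  5.08 -54.16  17.29] tcp [572.82 -70.04 316.09] F [-0.17 -0.47 -4.15] yaw 1.14 tilt [ 0.01 -0.04]
```

Call:
play_rows([
  {"tx": -0.02, "ty": 0.25, "tz": 0, "spin": -0.002, "grip": 0},
  {"tx": -0.05, "ty": 0.5, "tz": 0, "spin": -0.002, "grip": 0},
  {"tx": -0.068, "ty": 0.685, "tz": 0, "spin": -0.002, "grip": 0},
  {"tx": -0.068, "ty": 0.685, "tz": 0.15, "spin": -0.002, "grip": 0},
  {"tx": -0.068, "ty": 0.685, "tz": 0.35, "spin": -0.002, "grip": 0},
  {"tx": -0.068, "ty": 0.685, "tz": 0.55, "spin": -0.002, "grip": 0},
  {"tx": -0.068, "ty": 0.685, "tz": 0.7, "spin": -0.002, "grip": 0},
  {"tx": -0.068, "ty": 0.685, "tz": 0.7, "spin": -0.002, "grip": 0},
])

```text
time_s: 31.1
eef_pos: [0.5777, -0.0017, 0.2439]
tool_rot: [-0.002, -0.011, 1.0, -0.001]
force: [0.5, -0.3, -3.2]
finger_gap: 0.0137
```

```bash
python3 st.py
```

```text
t 31.1 tip panel mm [ 10.52  13.95 -54.9 ] tcp [577.71  -1.68 243.9 ] F [ 0.46 -0.28 -3.22] yaw 1.2 tilt [-0.17 -0.06]
```

Call:
play_rows([
  {"tx": 0, "ty": 0, "tz": 0.04, "spin": 0, "grip": 0},
  {"tx": 0, "ty": 0, "tz": 0.08, "spin": 0, "grip": 0},
  {"tx": 0, "ty": 0, "tz": 0.12, "spin": 0, "grip": 0},
  {"tx": 0, "ty": 0, "tz": 0.13, "spin": 0, "grip": 0},
  {"tx": 0, "ty": 0, "tz": 0.13, "spin": 0, "grip": 0},
  {"tx": 0, "ty": 0, "tz": 0.13, "spin": 0, "grip": 0},
])

```text
time_s: 31.7
eef_pos: [0.5784, -0.0004, 0.233]
tool_rot: [0.0, -0.011, 1.0, -0.0]
force: [0.5, 0.7, -3.1]
finger_gap: 0.0138
```

```bash
python3 st.py
```

```text
t 31.7 tip panel mm [ 12.27  15.51 -65.79] tcp [ 5.7843e+02 -3.9000e-01  2.3301e+02] F [ 0.55  0.66 -3.05] yaw 1.32 tilt [ 0.02 -0.  ]
```

Call:
play_rows([
  {"tx": 0, "ty": -0.008, "tz": 0.01, "spin": 0, "grip": 0},
  {"tx": 0, "ty": -0.008, "tz": 0.02, "spin": 0, "grip": 0},
  {"tx": 0, "ty": -0.008, "tz": 0.03, "spin": 0, "grip": 0},
  {"tx": 0, "ty": -0.008, "tz": 0.037, "spin": 0, "grip": 0},
  {"tx": 0, "ty": -0.008, "tz": 0.04, "spin": 0, "grip": 0},
  {"tx": 0, "ty": -0.008, "tz": 0.042, "spin": 0, "grip": 0},
  {"tx": 0, "ty": -0.008, "tz": 0.042, "spin": 0, "grip": 0},
  {"tx": 0, "ty": -0.008, "tz": 0.042, "spin": 0, "grip": 0},
])

```text
time_s: 32.5
eef_pos: [0.5784, -0.0012, 0.2288]
tool_rot: [0.0, -0.011, 1.0, 0.0]
force: [-3.8, 0.7, 5.7]
finger_gap: 0.0136
```

```bash
python3 st.py
```

```text
t 32.5 tip panel mm [ 12.09  14.74 -69.95] tcp [578.36  -1.23 228.85] F [-3.85  0.72  5.72] yaw 1.32 tilt [0.   0.01]
```

Call:
play_rows([
  {"tx": 0, "ty": 0, "tz": -0.002, "spin": 0, "grip": 0},
  {"tx": 0, "ty": 0, "tz": -0.003, "spin": 0, "grip": 0.2},
  {"tx": 0, "ty": 0, "tz": -0.003, "spin": 0, "grip": 0.3},
  {"tx": 0, "ty": 0, "tz": -0.003, "spin": 0, "grip": 0.4},
  {"tx": 0, "ty": 0, "tz": -0.003, "spin": 0, "grip": 0.45},
  {"tx": 0, "ty": 0, "tz": -0.1, "spin": 0, "grip": 0.45},
  {"tx": 0, "ty": 0, "tz": -0.4, "spin": 0, "grip": 0.45},
  {"tx": 0, "ty": 0, "tz": -0.8, "spin": 0, "grip": 0.45},
])

```text
time_s: 33.3
eef_pos: [0.5779, -0.0013, 0.309]
tool_rot: [-0.001, -0.011, 1.0, -0.0]
force: [0.8, 0.3, 1.0]
finger_gap: 0.0421
```

Call:
play_rows([
  {"tx": 0.2, "ty": -0.1, "tz": -0.5, "spin": 0, "grip": 0.65},
  {"tx": 0.5, "ty": -0.4, "tz": -0.9, "spin": 0, "grip": 0.65},
  {"tx": 0.8, "ty": -0.8, "tz": -0.9, "spin": 0, "grip": 0.65},
  {"tx": 0.8, "ty": -1, "tz": -0.9, "spin": 0, "grip": 0.65},
  {"tx": 0.8, "ty": -1, "tz": -0.9, "spin": 0, "grip": 0.65},
])

```text
time_s: 33.8
eef_pos: [0.4993, -0.1066, 0.4002]
tool_rot: [0.001, -0.009, 1.0, 0.0]
force: [0.5, 0.6, -0.1]
finger_gap: 0.0611
```

Call:
play_rows([
  {"tx": 0.3, "ty": -0.3, "tz": 0, "spin": 0, "grip": 0.65},
  {"tx": 0.6, "ty": -0.6, "tz": 0, "spin": 0, "grip": 0.65},
  {"tx": 0.8, "ty": -1, "tz": 0, "spin": 0, "grip": 0.65},
  {"tx": 0.8, "ty": -1, "tz": 0, "spin": 0, "grip": 0.65},
  {"tx": 0.8, "ty": -1, "tz": 0, "spin": 0, "grip": 0.65},
  {"tx": 0.8, "ty": -1, "tz": 0, "spin": 0, "grip": 0.65},
])

```text
time_s: 34.4
eef_pos: [0.4236, -0.204, 0.3987]
tool_rot: [0.0, -0.012, 1.0, 0.0]
force: [1.0, 0.7, 0.1]
finger_gap: 0.0609
```

```bash
python3 - <<'E'
exec(open('st.py').read())
import pickle
f=snap('wrist','w3'); pickle.dump(f,open('w3.pkl','wb'))
from wt import weight
weight(f,[.4235,-.3546,.014]); 
print(proj(f,[.5784,-.0012,.027]), proj(f,[.4235,-.3546,.014]))
E
```

```text
t 34.4 tip panel mm [-147.03 -184.62   99.91] tcp [ 423.61 -203.97  398.71] F [1.03 0.67 0.12] yaw 1.38 tilt [0. 0.]
z14 ctr 422.6 -353.8 size 92.6 36.3 ang -22.62
z0 ctr 425.5 -359.5 size 96.1 37.7 ang -22.62
rib [ 420.4 -347. ] [16.4 51.5] 68.1
[[415.66681788 293.66461613]] [[133.48811581 166.73255267]]
```

View pics/w3.png

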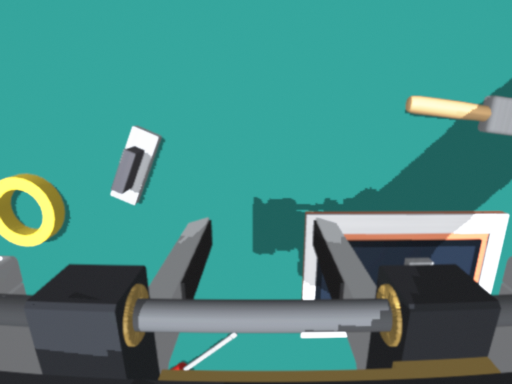

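Weight B hasn't moved (133,167), and weight A can be seen on the glass behind the finger.

Call:
play_rows([
  {"tx": 0.01, "ty": -0.3, "tz": 0, "spin": 0, "grip": 0.65},
  {"tx": 0.02, "ty": -0.6, "tz": 0, "spin": 0, "grip": 0.65},
  {"tx": 0.03, "ty": -1, "tz": 0, "spin": 0, "grip": 0.65},
  {"tx": 0.03, "ty": -1, "tz": 0, "spin": 0, "grip": 0.65},
])

```text
time_s: 34.85
eef_pos: [0.422, -0.308, 0.3986]
tool_rot: [-0.0, -0.01, 1.0, -0.001]
force: [0.6, -0.2, 0.4]
finger_gap: 0.0613
```

Call:
play_rows([
  {"tx": 0, "ty": -0.2, "tz": 0.1, "spin": 0.15, "grip": 0.65},
  {"tx": 0, "ty": -0.4, "tz": 0.3, "spin": 0.3, "grip": 0.65},
  {"tx": 0, "ty": -0.5, "tz": 0.5, "spin": 0.45, "grip": 0.65},
  {"tx": 0, "ty": -0.5, "tz": 0.5, "spin": 0.534, "grip": 0.65},
  {"tx": 0, "ty": -0.5, "tz": 0.5, "spin": 0.534, "grip": 0.65},
  {"tx": 0, "ty": -0.5, "tz": 0.5, "spin": 0.534, "grip": 0.65},
  {"tx": 0, "ty": -0.5, "tz": 0.5, "spin": 0.534, "grip": 0.65},
])

```text
time_s: 35.55
eef_pos: [0.4239, -0.3543, 0.349]
tool_rot: [0.0, 0.195, 0.981, 0.0]
force: [0.2, 0.7, 0.5]
finger_gap: 0.0609
```

```bash
python3 - <<'E'
exec(open('st.py').read())
import pickle
f=snap('wrist','w4'); pickle.dump(f,open('w4.pkl','wb'))
from wt import weight
weight(f,[.4235,-.3546,.014]); 
E
```

```text
t 35.55 tip panel mm [-149.73 -334.72   50.18] tcp [ 423.94 -354.32  348.98] F [0.17 0.72 0.46] yaw -22.55 tilt [ 0.04 -0.  ]
z14 ctr 422.9 -355.0 size 91.1 33.0 ang -23.09
z0 ctr 426.0 -356.3 size 95.1 34.5 ang -23.09
rib [ 431.4 -358.6] [ 9.4 27.2] 67.5
```

Call:
play_rows([
  {"tx": 0, "ty": -0.005, "tz": 0.2, "spin": 0, "grip": 0.65},
  {"tx": 0, "ty": -0.005, "tz": 0.45, "spin": 0, "grip": 0.65},
  {"tx": 0, "ty": -0.005, "tz": 0.7, "spin": 0, "grip": 0.65},
  {"tx": 0, "ty": -0.005, "tz": 0.9, "spin": 0, "grip": 0.65},
  {"tx": 0, "ty": -0.005, "tz": 1, "spin": 0, "grip": 0.65},
  {"tx": 0, "ty": -0.005, "tz": 1, "spin": 0, "grip": 0.65},
  {"tx": 0, "ty": -0.005, "tz": 1, "spin": 0, "grip": 0.65},
])

```text
time_s: 36.3
eef_pos: [0.4235, -0.3555, 0.2494]
tool_rot: [0.0, 0.197, 0.98, -0.0]
force: [-0.8, 0.3, 0.6]
finger_gap: 0.0614
```

Call:
play_rows([
  {"tx": 0, "ty": 0, "tz": 0.15, "spin": 0, "grip": 0.65},
  {"tx": 0, "ty": 0, "tz": 0.28, "spin": 0, "grip": 0.65},
  {"tx": 0, "ty": 0, "tz": 0.33, "spin": 0, "grip": 0.65},
  {"tx": 0, "ty": 0, "tz": 0.33, "spin": 0, "grip": 0.65},
  {"tx": 0, "ty": 0, "tz": 0.33, "spin": 0, "grip": 0.3},
  {"tx": 0, "ty": 0, "tz": 0.33, "spin": 0, "grip": 0.2},
  {"tx": 0, "ty": 0, "tz": 0.33, "spin": 0, "grip": 0.1},
  {"tx": 0, "ty": 0, "tz": 0.33, "spin": 0, "grip": 0},
])

```text
time_s: 37.1
eef_pos: [0.4233, -0.3553, 0.2158]
tool_rot: [0.0, 0.197, 0.98, -0.0]
force: [0.1, 1.1, -0.3]
finger_gap: 0.0323
```

Call:
play_rows([
  {"tx": 0, "ty": 0, "tz": 0, "spin": 0, "grip": 0},
  {"tx": 0, "ty": 0, "tz": 0, "spin": 0, "grip": 0},
  {"tx": 0, "ty": 0, "tz": 0, "spin": 0, "grip": 0},
  {"tx": 0, "ty": 0, "tz": 0, "spin": 0, "grip": 0},
])

```text
time_s: 37.5
eef_pos: [0.4233, -0.3554, 0.2157]
tool_rot: [0.0, 0.197, 0.98, -0.0]
force: [-0.8, -0.3, 1.9]
finger_gap: 0.0137
```

```bash
python3 st.py
```

```text
t 37.5 tip panel mm [-150.62 -335.78  -83.12] tcp [ 423.26 -355.37  215.68] F [-0.82 -0.33  1.92] yaw -22.72 tilt [ 0.   -0.01]
```

Call:
play_rows([
  {"tx": 0, "ty": 0, "tz": -0.1, "spin": 0, "grip": 0},
  {"tx": 0, "ty": 0, "tz": -0.3, "spin": 0, "grip": 0},
  {"tx": 0, "ty": 0, "tz": -0.6, "spin": -0.1, "grip": 0},
  {"tx": 0, "ty": 0, "tz": -0.9, "spin": -0.25, "grip": 0},
  {"tx": 0, "ty": 0, "tz": -1, "spin": -0.4, "grip": 0},
  {"tx": 0, "ty": 0, "tz": -1, "spin": -0.533, "grip": 0},
  {"tx": 0, "ty": 0, "tz": -1, "spin": -0.533, "grip": 0},
])

```text
time_s: 38.2
eef_pos: [0.4231, -0.3553, 0.3164]
tool_rot: [0.0, -0.012, 1.0, -0.0]
force: [-0.1, -0.6, -2.8]
finger_gap: 0.0141
```

Call:
play_rows([
  {"tx": -0.1, "ty": 0.2, "tz": 0, "spin": 0, "grip": 0},
  {"tx": -0.3, "ty": 0.6, "tz": 0, "spin": 0, "grip": 0},
  {"tx": -0.53, "ty": 1, "tz": 0, "spin": 0, "grip": 0},
  {"tx": -0.53, "ty": 1, "tz": 0, "spin": 0, "grip": 0},
])

```text
time_s: 38.6
eef_pos: [0.4769, -0.2488, 0.315]
tool_rot: [-0.0, -0.013, 1.0, 0.001]
force: [-1.3, -1.0, -3.6]
finger_gap: 0.0136
```

Call:
play_rows([
  {"tx": -0.15, "ty": 0.3, "tz": 0, "spin": 0, "grip": 0},
  {"tx": -0.35, "ty": 0.7, "tz": 0, "spin": 0, "grip": 0},
  {"tx": -0.53, "ty": 1, "tz": 0, "spin": 0, "grip": 0},
  {"tx": -0.53, "ty": 1, "tz": 0, "spin": 0, "grip": 0},
])

```text
time_s: 39.0
eef_pos: [0.5268, -0.1486, 0.3151]
tool_rot: [-0.0, -0.013, 1.0, 0.001]
force: [-0.6, -0.9, -3.6]
finger_gap: 0.0138
```

Call:
play_rows([
  {"tx": -0.15, "ty": 0.3, "tz": 0, "spin": 0, "grip": 0},
  {"tx": -0.35, "ty": 0.7, "tz": 0, "spin": 0, "grip": 0},
  {"tx": -0.53, "ty": 1, "tz": 0, "spin": 0, "grip": 0},
  {"tx": -0.53, "ty": 1, "tz": 0, "spin": 0, "grip": 0},
  {"tx": -0.53, "ty": 1, "tz": 0, "spin": 0, "grip": 0},
  {"tx": -0.53, "ty": 1, "tz": 0, "spin": 0, "grip": 0},
])

```text
time_s: 39.6
eef_pos: [0.5751, -0.0532, 0.3155]
tool_rot: [-0.0, -0.01, 1.0, -0.0]
force: [-0.7, -0.5, -2.5]
finger_gap: 0.0135
```

```bash
python3 st.py
```

```text
t 39.6 tip panel mm [  7.48 -37.34  16.74] tcp [575.05 -53.16 315.54] F [-0.7  -0.52 -2.51] yaw 1.1 tilt [-0.03 -0.04]
```

Call:
play_rows([
  {"tx": -0.042, "ty": 0.077, "tz": 0.05, "spin": -0.003, "grip": 0},
  {"tx": -0.042, "ty": 0.077, "tz": 0.25, "spin": -0.003, "grip": 0},
  {"tx": -0.042, "ty": 0.077, "tz": 0.5, "spin": -0.003, "grip": 0},
  {"tx": -0.042, "ty": 0.077, "tz": 0.7, "spin": -0.003, "grip": 0},
  {"tx": -0.042, "ty": 0.077, "tz": 0.8, "spin": -0.003, "grip": 0},
  {"tx": -0.042, "ty": 0.077, "tz": 0.82, "spin": -0.003, "grip": 0},
  {"tx": -0.042, "ty": 0.077, "tz": 0.82, "spin": -0.003, "grip": 0},
  {"tx": -0.042, "ty": 0.077, "tz": 0.82, "spin": -0.003, "grip": 0},
])

```text
time_s: 40.4
eef_pos: [0.5799, -0.0442, 0.2345]
tool_rot: [0.001, -0.012, 1.0, -0.0]
force: [-0.1, -0.1, -3.0]
finger_gap: 0.0138
```

```bash
python3 st.py
```

```text
t 40.4 tip panel mm [ 13.08 -28.32 -64.32] tcp [579.92 -44.21 234.48] F [-0.09 -0.05 -3.03] yaw 1.39 tilt [ 0.07 -0.  ]
```

Down 5.7 mm, with about -1 mm in y and -0.5 mm in x.

Call:
play_rows([
  {"tx": 0.006, "ty": -0.01, "tz": 0.01, "spin": 0.002, "grip": 0},
  {"tx": 0.006, "ty": -0.01, "tz": 0.025, "spin": 0.002, "grip": 0},
  {"tx": 0.006, "ty": -0.01, "tz": 0.035, "spin": 0.002, "grip": 0},
  {"tx": 0.006, "ty": -0.01, "tz": 0.045, "spin": 0.002, "grip": 0},
  {"tx": 0.006, "ty": -0.01, "tz": 0.05, "spin": 0.002, "grip": 0},
  {"tx": 0.006, "ty": -0.01, "tz": 0.052, "spin": 0.002, "grip": 0},
  {"tx": 0.006, "ty": -0.01, "tz": 0.053, "spin": 0.002, "grip": 0},
  {"tx": 0.006, "ty": -0.01, "tz": 0.053, "spin": 0.002, "grip": 0},
])

```text
time_s: 41.2
eef_pos: [0.579, -0.0451, 0.2287]
tool_rot: [0.0, -0.011, 1.0, 0.0]
force: [-3.7, 0.6, 7.5]
finger_gap: 0.0141
```

```bash
python3 st.py
```

```text
t 41.2 tip panel mm [ 11.8  -29.13 -70.11] tcp [579.03 -45.14 228.69] F [-3.73  0.61  7.49] yaw 1.31 tilt [0.   0.02]
```

Call:
play_rows([
  {"tx": 0, "ty": 0, "tz": -0.002, "spin": 0, "grip": 0},
  {"tx": 0, "ty": 0, "tz": -0.003, "spin": 0, "grip": 0.2},
  {"tx": 0, "ty": 0, "tz": -0.003, "spin": 0, "grip": 0.3},
  {"tx": 0, "ty": 0, "tz": -0.003, "spin": 0, "grip": 0.35},
  {"tx": 0, "ty": 0, "tz": -0.003, "spin": 0, "grip": 0.35},
  {"tx": 0, "ty": 0, "tz": -0.1, "spin": 0, "grip": 0.35},
  {"tx": 0, "ty": 0, "tz": -0.4, "spin": 0, "grip": 0.35},
  {"tx": 0, "ty": 0, "tz": -0.8, "spin": 0, "grip": 0.35},
])

```text
time_s: 42.0
eef_pos: [0.5786, -0.0451, 0.3087]
tool_rot: [-0.001, -0.011, 1.0, -0.0]
force: [0.3, -0.1, 0.3]
finger_gap: 0.0325
```

Call:
play_rows([
  {"tx": 0.1, "ty": 0.1, "tz": -0.4, "spin": 0, "grip": 0},
  {"tx": 0.3, "ty": 0.4, "tz": -0.8, "spin": 0, "grip": 0},
  {"tx": 0.5, "ty": 0.7, "tz": -0.9, "spin": 0, "grip": 0},
  {"tx": 0.6, "ty": 1, "tz": -0.9, "spin": 0, "grip": 0},
  {"tx": 0.6, "ty": 1, "tz": -0.9, "spin": 0, "grip": 0},
])

```text
time_s: 42.5
eef_pos: [0.5156, 0.0571, 0.3992]
tool_rot: [0.0, -0.014, 1.0, 0.001]
force: [-0.3, 0.4, 0.3]
finger_gap: 0.0003
```

Call:
play_rows([
  {"tx": 0, "ty": 0.3, "tz": 0, "spin": 0, "grip": 0},
  {"tx": 0, "ty": 0.7, "tz": 0, "spin": 0, "grip": 0},
  {"tx": 0, "ty": 1, "tz": 0, "spin": 0, "grip": 0},
  {"tx": 0, "ty": 1, "tz": 0, "spin": 0, "grip": 0},
  {"tx": 0, "ty": 1, "tz": 0, "spin": 0, "grip": 0},
])

```text
time_s: 43.0
eef_pos: [0.5145, 0.1531, 0.3985]
tool_rot: [0.0, -0.012, 1.0, -0.0]
force: [1.4, -0.1, 0.3]
finger_gap: 0.0004
```

```bash
python3 - <<'E'
exec(open('st.py').read())
import pickle
f=snap('wrist','t1'); pickle.dump(f,open('t1.pkl','wb'))
print(proj(f,[.5692,.3088,.095]))
a=f['bgr']; t=snap('top'); pickle.dump(t,open('top2.pkl','wb')); b=cv2.resize(t['bgr'][120:300,80:430],None,fx=1.6,fy=1.6)
c=np.zeros((384+216,800,3),np.uint8); c[:384,:512]=a; c[312:,240:800]=b; cv2.imwrite('pics/t1b.png',c)
E
```

```text
t 43.0 tip panel mm [-48.31 170.27  99.73] tcp [514.53 153.13 398.53] F [ 1.36 -0.06  0.28] yaw 1.33 tilt [ 0.01 -0.03]
[[417.74261269 244.72492078]]
```

View pics/t1b.png

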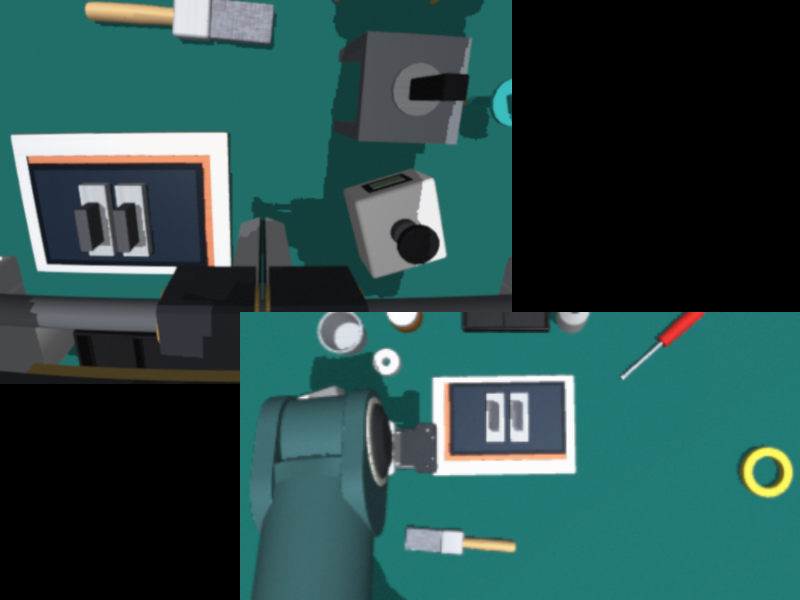

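Both bars lie side by side on the glass (wrist view (95,218) and (130,218)), aligned with the panel. The stylus is in its holder, and the plunger head is at (417,244), as predicted.

Call:
play_rows([
  {"tx": -0.1, "ty": 0.3, "tz": 0, "spin": 0, "grip": 0},
  {"tx": -0.2, "ty": 0.6, "tz": 0, "spin": 0, "grip": 0},
  {"tx": -0.4, "ty": 1, "tz": 0, "spin": 0, "grip": 0},
  {"tx": -0.4, "ty": 1, "tz": 0, "spin": 0, "grip": 0},
])

```text
time_s: 43.5
eef_pos: [0.553, 0.2583, 0.3977]
tool_rot: [0.0, -0.013, 1.0, 0.0]
force: [-1.2, -1.7, -1.1]
finger_gap: 0.0004
```

Call:
play_rows([
  {"tx": -0.1, "ty": 0.3, "tz": 0, "spin": 0, "grip": 0},
  {"tx": -0.183, "ty": 0.544, "tz": 0, "spin": 0, "grip": 0},
  {"tx": -0.183, "ty": 0.544, "tz": 0.2, "spin": 0, "grip": 0},
  {"tx": -0.183, "ty": 0.544, "tz": 0.5, "spin": 0, "grip": 0},
  {"tx": -0.183, "ty": 0.544, "tz": 0.8, "spin": 0, "grip": 0},
  {"tx": -0.183, "ty": 0.544, "tz": 0.95, "spin": 0, "grip": 0},
  {"tx": -0.183, "ty": 0.544, "tz": 0.95, "spin": 0, "grip": 0},
  {"tx": -0.183, "ty": 0.544, "tz": 0.95, "spin": 0, "grip": 0},
])

```text
time_s: 44.3
eef_pos: [0.5698, 0.3087, 0.3044]
tool_rot: [0.0, -0.011, 1.0, 0.0]
force: [-0.3, -0.6, 0.3]
finger_gap: 0.0004
```

```bash
python3 - <<'E'
exec(open('st.py').read())
f=snap('wrist','p1')
E
```

```text
t 44.3 tip panel mm [ 10.53 324.73   5.6 ] tcp [569.76 308.66 304.4 ] F [-0.3  -0.61  0.29] yaw 1.27 tilt [0.06 0.01]
```

View pics/p1.png

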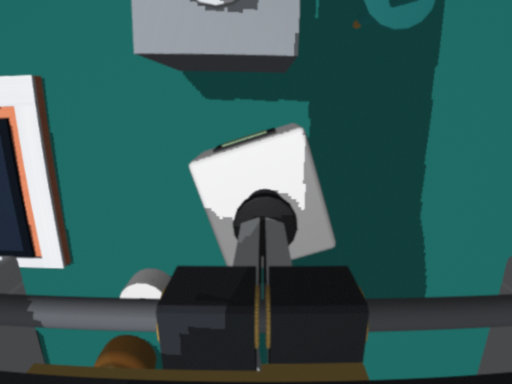

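The closed fingertips are centred above the plunger head (262,220).

Call:
play_rows([
  {"tx": 0, "ty": 0, "tz": 0.05, "spin": 0, "grip": 0},
  {"tx": 0, "ty": 0, "tz": 0.09, "spin": 0, "grip": 0},
  {"tx": 0, "ty": 0, "tz": 0.13, "spin": 0, "grip": 0},
  {"tx": 0, "ty": 0, "tz": 0.17, "spin": 0, "grip": 0},
  {"tx": 0, "ty": 0, "tz": 0.2, "spin": 0, "grip": 0},
  {"tx": 0, "ty": 0, "tz": 0.225, "spin": 0, "grip": 0},
  {"tx": 0, "ty": 0, "tz": 0.225, "spin": 0, "grip": 0},
  {"tx": 0, "ty": 0, "tz": 0.225, "spin": 0, "grip": 0},
])

```text
time_s: 45.15
eef_pos: [0.5694, 0.3093, 0.281]
tool_rot: [0.0, -0.012, 1.0, 0.0]
force: [-0.5, 1.0, 7.7]
finger_gap: 0.0006
```

```bash
python3 st.py
```

```text
t 45.15 tip panel mm [ 10.04 325.47 -17.79] tcp [569.37 309.32 281.01] F [-0.54  0.99  7.72] yaw 1.32 tilt [0.03 0.02]
```

Fz is 7.7 N with about 1 mm left to the stop, so I'll press on in small steps.

Call:
play_rows([
  {"tx": 0, "ty": 0, "tz": 0.005, "spin": 0, "grip": 0},
  {"tx": 0, "ty": 0, "tz": 0.01, "spin": 0, "grip": 0},
  {"tx": 0, "ty": 0, "tz": 0.013, "spin": 0, "grip": 0},
  {"tx": 0, "ty": 0, "tz": 0.013, "spin": 0, "grip": 0},
  {"tx": 0, "ty": 0, "tz": 0.013, "spin": 0, "grip": 0},
])

```text
time_s: 45.65
eef_pos: [0.5695, 0.3093, 0.2804]
tool_rot: [0.0, -0.012, 1.0, 0.0]
force: [-3.5, -0.2, 15.5]
finger_gap: 0.0003
```

```bash
python3 st.py
```

```text
t 45.65 tip panel mm [ 10.22 325.6  -18.42] tcp [569.46 309.3  280.38] F [-3.51 -0.21 15.53] yaw 1.32 tilt [0.05 0.05]
```

Call:
play_rows([
  {"tx": 0, "ty": 0, "tz": 0.004, "spin": 0, "grip": 0},
  {"tx": 0, "ty": 0, "tz": 0.004, "spin": 0, "grip": 0},
])

```text
time_s: 45.85
eef_pos: [0.5695, 0.3093, 0.2803]
tool_rot: [0.0, -0.012, 1.0, 0.001]
force: [-4.7, -2.7, 20.0]
finger_gap: 0.0007
```

Call:
play_rows([
  {"tx": 0, "ty": 0, "tz": -0.05, "spin": 0, "grip": 0},
  {"tx": 0, "ty": 0, "tz": -0.15, "spin": 0, "grip": 0},
  {"tx": 0, "ty": 0, "tz": -0.4, "spin": 0, "grip": 0},
  {"tx": 0, "ty": 0, "tz": -0.7, "spin": 0, "grip": 0},
  {"tx": 0, "ty": 0, "tz": -1, "spin": 0, "grip": 0},
  {"tx": 0, "ty": 0, "tz": -1, "spin": 0, "grip": 0},
])

```text
time_s: 46.45
eef_pos: [0.5698, 0.309, 0.3829]
tool_rot: [0.002, -0.011, 1.0, 0.001]
force: [0.3, -1.2, 0.2]
finger_gap: 0.0003
```

Call:
play_rows([
  {"tx": 0.2, "ty": -0.2, "tz": -0.3, "spin": 0, "grip": 0},
  {"tx": 0.4, "ty": -0.2, "tz": -0.5, "spin": 0, "grip": 0},
  {"tx": 0.6, "ty": -0.2, "tz": -0.5, "spin": 0, "grip": 0},
  {"tx": 0.6, "ty": -0.2, "tz": -0.5, "spin": 0, "grip": 0},
  {"tx": 0.6, "ty": -0.2, "tz": -0.5, "spin": 0, "grip": 0},
])

```text
time_s: 46.95
eef_pos: [0.5094, 0.288, 0.4288]
tool_rot: [-0.0, -0.012, 1.0, 0.0]
force: [-0.2, -0.7, -0.5]
finger_gap: 0.0003
```

```bash
python3 - <<'E'
exec(open('st.py').read())
w=snap('wrist');s=snap('side')
c=np.zeros((384,800,3),np.uint8); c[:,:400]=w['bgr'][:,112:]; c[:,400:]=s['bgr'][:,30:430]; cv2.imwrite('pics/fin.png',c)
# bars on glass, from the wrist view t1
import pickle
from wt import *
f=pickle.load(open('top2.pkl','rb')); hsv=cv2.cvtColor(f['bgr'],cv2.COLOR_BGR2HSV)
for c in([.5784,-.0012,.027],[.579,-.0451,.027]):
    u,v=proj(f,c)[0].astype(int); m=np.zeros((384,512),np.uint8); m[v-18:v+19,u-7:u+8]=(hsv[v-18:v+19,u-7:u+8,2]>110)*255
    k=cv2.convexHull(np.vstack(cv2.findContours(m,0,2)[0])).reshape(-1,2); r=cv2.minAreaRect((onz(f,k,.027)[:,:2]*1000).astype(np.float32))
    d=np.array([*r[0],0])/1000-O*[1,1,0]; print('panel xy',(d@ex*1000).round(1),(d@ey*1000).round(1),np.round(r[1],1),round(r[2],1))
E
```

```text
t 46.95 tip panel mm [-50.65 305.4  130.03] tcp [509.44 288.04 428.83] F [-0.16 -0.65 -0.52] yaw 1.36 tilt [-0.03  0.  ]
panel xy 11.8 15.4 [90.5 34.9] 0.5
panel xy 12.6 -28.3 [93.4 34.9] 0.4
```

View pics/fin.png

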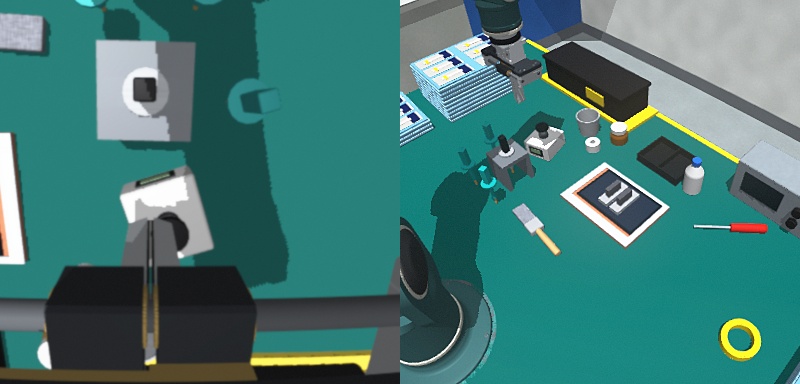

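All is in place: the stylus hangs in its holder, both bars are on the glass, the plunger is up and the arm is clear. Handing in.

```bash
python3 -c "
from rig import hand_in; print(hand_in())"
```

```text
the job is handed in; nothing more can be done
None
```

The job is done and handed in at about 47 s of the 210 s allowed; no verdict was reported.

- **Seam:** I ran the stylus tip along the seam floor in one pass at about 3.5 cm/s, pressed in about 2.5 mm (roughly 1 N). It went from panel y -109, round the corner, to x +74. It stayed within about 0.3 mm of mid-width on the long side. On the short side it stayed within about 0.4 mm, after starting about 1 mm short just past the corner. I paused for 0.05 s near y 88 to take a picture. The stylus is back in its holder, upright.
- **Weights:** Only two were on the bench. A last look from the top camera, taken before the plunger press, put them at panel (11.8, 15.4) and (12.6, -28.3) mm. The middle of the glass's short direction is x 12.5. They lie about 0.8° off the panel's axis, close to the limit of that measurement, with a gap of about 12 mm.
- **Timer:** I pressed the plunger until it stopped moving, with the fingertips about 81 mm above the bench at 15 to 20 N, then let it go. The final pictures show it up, the arm clear and the other things on the bench undisturbed.

**Check that disagreed:** the seam's closed end at the start looked about 1.4 mm short of its stated place, so I started 1 mm further in. The force readings wander by about 1 N, so the tip force comes mainly from how far the tip was pressed in.

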